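# Barrel into the V-block against the straightedge

### The job

Set up the turned ivory-white barrel for cross-drilling: first stand the thick steel straightedge bar upright on its long narrow side, flat and flush against either end of the V-block, so that it closes off the end of the V, and let go of it. Then lay the barrel in the V with one end right up against the bar (at most 5 mm short of it) without pushing the bar away, and press it straight down firmly, with about 10 N, so that it bears on both sloping faces. Finish while still holding the barrel pressed down, either in the grip or with the shut fingers on top of it, and leave the bowl, bottle, graver and hammer where they are.

Things in the scene. Friction and masses are not known exactly. Their poses are not given: they have to be found in the camera images.
- vblock: dark steel V-block screwed to the bench, 70 mm long (its x, along the V, roughly away from the robot), 60 mm wide (y), 31 mm high; a 6 mm high lug stands out 16 mm on each long side. The 90-degree V is open at both ends: bottom line 12 mm above the bench, sloping faces rising to flat shoulders 38 mm apart. Origin: centre of its underside. Flat end faces at x = +35 and -35 mm, z up
- vface_a: the sloping steel face of the V on the V-block's +y side; part of the V-block, with the V-block's origin and axes
- vface_b: the sloping steel face of the V on the V-block's -y side; part of the V-block, with the V-block's origin and axes
- vblock_seat (a point): point above the middle of the V-block, 43 mm above the bench, where the barrel's axis lies when the barrel is seated on both faces; axes as the V-block
- barrel_center (a point): centre of the turned ivory-white barrel, a loose plain cylinder 44 mm in diameter and 100 mm long (axis = its x), about 0.16 kg; when seated its top is 65 mm above the bench and it stands clear of the V-block's shoulders from 12 mm below its axis. It starts lying on the bench between the two strips of the plywood rest, axis at 22 mm height
- barrel: the same barrel; its x is the axis of the cylinder (origin on its skin, 22 mm from the axis; it turns as the barrel rolls)
- rest: two thin plywood strips fixed to the bench, 60 mm long, 5 mm high, 42 mm apart over their outer sides, that keep the barrel from rolling; the barrel lies along its x. Origin on the bench between them
- bar_center (a point): centre of the steel straightedge bar, half-way up (27.5 mm above the bench): a loose plain rectangular bar 100 mm long (its y), 18 mm thick (its x), 55 mm high (its z), about 0.75 kg. It starts standing upright on the bench on a long narrow side. Flush at an end of the V-block its centre is 44 mm from the V-block's middle along the V, its top 24 mm above the V-block's shoulders
- bar: the same bar; origin at the centre of its underside, x through its thickness, y along its length, z up
- bowl: bystander: dark wooden bowl 110 mm wide, 45 mm high, beyond the V-block; origin at its underside
- oil_bottle: bystander: white bottle 56 mm wide, 100 mm high, far left; origin at its underside
- graver: bystander: graver with dark wooden handle, 150 mm long, lying on the bench between the robot and the V-block, roughly across; origin at its underside
- mallet: bystander: hammer with light wooden handle, lying far right; origin at its underside
There are look-alikes about, which are no part of the job. Several things look just like the barrel: the one meant starts farthest from the robot's base.

How it is judged:
By the outcome, as a careful person would: the job done as asked, in the order asked, and still so for the second after the job is handed in, while the arm keeps its last pose, push and grip.
It also fails if it takes over 72 s, if anything falls off the work surface, if the arm or the gripper's body presses on something with over 40 N, if the wrist force passes 120 N, or if a joint passes its speed limit or range.

### The arm

A 7-joint arm with a two-finger parallel gripper is mounted at the origin on the work surface. World frame = base frame: x ahead of the robot, y to its left, z up, the work surface at z = 0. Lengths are in m, angles in degrees, forces in N, time in s.
With the tool pointing down it reaches from about 0.425 to 0.875 m from the base axis. Payload 8.4 kg.
Tool frame: the origin (TCP) lies where the fingers leave the gripper's body, on its centre line; the fingertips stand robot.tips_ahead ahead of it and the grasp point (between the pads) lies 54 mm ahead of it (robot.tips_ahead is the distance from the TCP to the fingertips, in m); x points along the fingers, y is the direction in which the jaws open and shut, and the axes are right-handed (so a half turn about x gives the same grasp; the last joint's range is limited). The gripper opens to 85 mm and grips with 20 to 120 N. Pads are 22 mm wide; open, the fingers measure 114 mm over their backs; the gripper's body (76 mm by 85 mm) begins 54 mm behind the grasp point. The pads swing forward as they close: fully open they stand 13 mm farther back than shut.
Start: joints at [66.624, 19.091, 2.286, 83.961, -0.768, 76.965, -3.352], TCP at [0.198, -0.619, 0.304] pointing down, gripper open.
Joint ranges: [-147.57, 147.57], [-21.85, 119.76], [-74.77, 79.35], [14.55, 137.4], [-85.83, 265.84], [4.83, 119.75], [-152.11, 152.11]. Speed limits (degrees/s): [127.2, 127.2, 159.86, 159.86, 180, 180, 180].

### API

Orientations are given as [roll, pitch, yaw] about the fixed x, y, z axes, in that order (R = Rz(yaw) Ry(pitch) Rx(roll)).
In Python, from workcell import robot, snapshot, workorder gives the robot as it stands.
- The arm moves only by the tool send_rows, never from a script. Its argument "motion" is a list that holds one entry, the list of rows, each a list of 5 numbers: the shift along the tool's x, y, z in m, then the turn about the tool's x in degrees, then the opening, from 0 (shut) to 1 (fully open). A call has 1 to 12 rows; each row is the pose to reach, as a shift and turn from the pose commanded when the call began, along the tool's axes at that moment; what a row does not reach only later rows make up. A row lasts 1/8 s, in which the tool goes at most 62.5 mm and 10.7 degrees, less where a joint would pass 70% of its speed; a pose out of reach is approached as far as the arm can. A call with a gripper value outside its range is refused whole. The fingers move at their own pace and stop on an object; "force" is the grip in N (left out, the last holds). Time passes only in rows, so rows that repeat a pose let the fingers close. It gives the time, the measured TCP pose, the force and the opening at its end, in the units of the state.
- robot.read_state(): the state, without advancing time (a new reading comes with each control period).
- snapshot(name): name is "scene" or "top" or "wrist"; returns a dict with "img" (420x560x3 uint8, red, green, blue), "camera_matrix" (3x3 intrinsics, pixels), "view" (4x4, takes a point from world to camera coordinates); the wrist camera has in their place "mount" (4x4, takes a point from camera to tool coordinates, whose origin is the TCP and whose axes are the tool frame's). Camera axes: x right, y up, looking along -z (the intrinsics and any distortion apply to the point x, -y, -z); pixel columns grow to the right and rows downward; lengths in m; the calibration is good to about 2 mm. A picture is of the moment at which its call begins: read the wrist's pose just before it. There is no depth.
- workorder.finish_job(): hands the job in, once; it reports no verdict.
The state is a dict: "time_s": time; "q": joint angles; "qd": joint speeds; "effort": joint torques, N m; "eef_pos": TCP position; "tool_rot": TCP orientation; "ft_force": force on the tool from outside, world axes, zero at the start; "ft_torque": the same for the moment, N m; "finger_gap": finger opening in m.
Only numpy, scipy, OpenCV 4.12 (cv2) and the standard library are available. Lean on these libraries where they do the work, as an engineer would, in place of code of your own. Each camera call takes 0.05 s, during which the arm holds its last target.

## Working session

There is one attempt and no reset: what is moved stays moved. The work goes in short steps, Python scripts to look and compute and a tool call to move; the robot and the scene stay as the last step left them, time stands still between calls to the robot, and variables do not carry over. Pictures are saved under pics/ and viewed, and the job is handed in when it is done.

Besides the shell and the picture viewer there is one more tool, called after "Emit:" as a command line: name --argument value ..., lists and objects as JSON in quotes. send_rows: Moves the arm, as the interface text tells. Its arguments: {"type":"object","properties":{"motion":{"type":"array"},"force":{"type":"number"}},"required":["motion"]}

```bash
ls; mkdir -p pics
cat > h.py <<'E'
import numpy as np, cv2, sys
from workcell import robot, snapshot, workorder
from scipy.spatial.transform import Rotation as R
def save(name,img,scale=1):
    cv2.imwrite('pics/'+name,cv2.cvtColor(img,cv2.COLOR_RGB2BGR))
def toolT():
    s=robot.read_state(); T=np.eye(4); T[:3,:3]=R.from_euler('xyz',s['tool_rot'],degrees=True).as_matrix(); T[:3,3]=s['eef_pos']; return T
def cam(s,T=None):
    K=np.array(s['camera_matrix']); 
    if 'view' in s: C=np.linalg.inv(np.array(s['view']))
    else: C=T@np.array(s['mount'])
    return K,C
def cast(K,C,uv,z):
    uv=np.atleast_2d(np.array(uv,float)); p=np.c_[uv,np.ones(len(uv))]@np.linalg.inv(K).T
    d=(p*[1,-1,-1])@C[:3,:3].T; o=C[:3,3]
    return o+d*((z-o[2])/d[:,2])[:,None]
def proj(K,C,P):
    P=np.atleast_2d(np.array(P,float)); c=(P-C[:3,3])@C[:3,:3]; c=c*[1,-1,-1]; p=c@K.T; return p[:,:2]/p[:,2:]
E
python3 - <<'E'
from h import *
print(robot.read_state(), robot.tips_ahead)
for n in ['scene','top','wrist']:
    s=snapshot(n); save(n+'0.png',s['img']); print(n,{k:np.round(np.array(v),4).tolist() for k,v in s.items() if k!='img'})
E
```

```text
pics
{'time_s': 0.0, 'q': array([66.62080555, 19.13312994,  2.28574168, 84.01182881, -0.77167687,
       76.9642344 , -3.3515401 ]), 'qd': array([ 0.03081702, -0.0246327 , -0.0512605 , -0.01398745, -0.03625125,
       -0.07003025, -0.0314649 ]), 'effort': array([ 8.31678844e-04, -6.58563924e+01,  1.36534967e+00, -4.05567276e+01,
        1.65737275e-02,  1.25217348e-02,  2.14276110e-05]), 'eef_pos': array([ 0.19745731, -0.61892856,  0.30299937]), 'tool_rot': array([-88.17044333,  89.90603343, 109.52231266]), 'ft_force': array([ 0.26547462,  1.03035613, -1.22035051]), 'ft_torque': array([-0.04346569,  0.00243012,  0.02533087]), 'finger_gap': 0.08550433434304486} 0.0726
scene {'camera_matrix': [[445.079, 0.0, 279.3306], [0.0, 445.079, 212.7348], [0.0, 0.0, 1.0]], 'view': [[0.8252, 0.5647, -0.0104, -0.3991], [-0.3806, 0.5696, 0.7285, 0.1579], [0.4173, -0.5972, 0.685, -1.1947], [0.0, 0.0, 0.0, 1.0]]}
top {'camera_matrix': [[454.6655, 0.0, 284.3488], [0.0, 454.6655, 209.5309], [0.0, 0.0, 1.0]], 'view': [[0.0061, -0.9999, 0.0129, -0.0105], [0.9938, 0.0075, 0.1112, -0.4943], [-0.1113, 0.0122, 0.9937, -1.0535], [0.0, 0.0, 0.0, 1.0]]}
wrist {'camera_matrix': [[312.2842, 0.0, 286.3937], [0.0, 312.2842, 207.6075], [0.0, 0.0, 1.0]], 'mount': [[0.0003, 0.28, -0.96, -0.0704], [1.0, -0.0005, 0.0002, -0.0004], [-0.0004, -0.96, -0.28, -0.0721], [0.0, 0.0, 0.0, 1.0]]}
```

View pics/scene0.png

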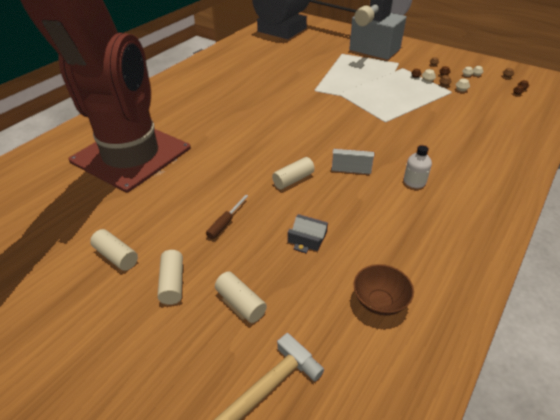

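View pics/top0.png

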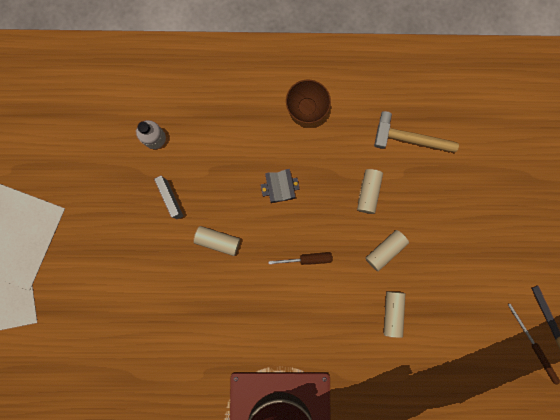

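View pics/wrist0.png

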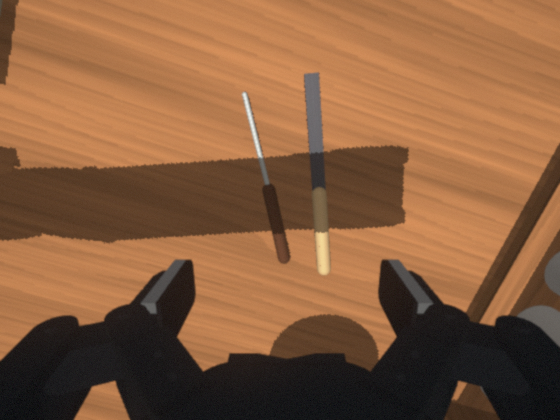

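The top view shows four barrels, at (217,241), (370,191), (387,250) and (395,314). The bar is at (169,197), the V-block at (281,186) and the bowl at (308,103). Next I'll measure them.

```bash
cat > m.py <<'E'
from h import *
s=snapshot('top'); img=s['img']; K,C=cam(s)
hsv=cv2.cvtColor(img,cv2.COLOR_RGB2HSV)
def rect(mask,roi,z,name):
    x0,y0,x1,y1=roi; m=np.zeros_like(mask); m[y0:y1,x0:x1]=mask[y0:y1,x0:x1]
    cs,_=cv2.findContours(m,cv2.RETR_EXTERNAL,cv2.CHAIN_APPROX_NONE); c=max(cs,key=cv2.contourArea)[:,0]
    P=cast(K,C,c,z)[:,:2]; r=cv2.minAreaRect((P*1000).astype(np.float32))
    b=cv2.boxPoints(r); e=max([b[1]-b[0],b[2]-b[1]],key=np.linalg.norm); 
    a=np.degrees(np.arctan2(e[1],e[0]))%180
    print(name,'c',np.round(r[0],1),'size',np.round(r[1],1),'long-axis ang',round(a,1),'dist',round(np.hypot(*r[0]),1), 'npix',len(c))
if __name__=='__main__':
    for p in [(217,241),(370,191),(167,190),(281,186),(281,172),(270,186),(177,215)]: print(p,hsv[p[1],p[0]],end=' ')
    print()
    iv=((hsv[...,1]<130)&(hsv[...,2]>110)).astype(np.uint8)
    for i,(u,v) in enumerate([(217,241),(370,191),(387,250),(395,314)]): rect(iv,(u-35,v-35,u+30,v+35),0.022,f'barrel{i}')
    st=(hsv[...,1]<90).astype(np.uint8)
    rect(st,(145,165,190,225),0.055,'bar')
    rect(((hsv[...,1]<110)).astype(np.uint8),(255,160,305,210),0.031,'vblock')
    save('topA.png',cv2.resize(img[155:235,130:240],None,fx=7,fy=7,interpolation=cv2.INTER_CUBIC))
    save('topB.png',cv2.resize(img[150:230,240:400],None,fx=5,fy=5,interpolation=cv2.INTER_CUBIC))
E
python3 m.py
```

```text
(217, 241) [ 31  32 184] (370, 191) [ 24  55 184] (167, 190) [ 10   9 176] (281, 186) [ 18  29 132] (281, 172) [ 20  24 130] (270, 186) [173  13  79] (177, 215) [17 30 59] 
barrel0 c [420.1 155.7] size [103.   41.7] long-axis ang 72.1 dist 448.1 npix 110
barrel1 c [ 544.3 -212.5] size [ 44.9 103.4] long-axis ang 167.9 dist 584.3 npix 115
barrel2 c [ 401.8 -254.1] size [ 41.7 103.4] long-axis ang 132.2 dist 475.4 npix 88
barrel3 c [ 250.3 -266.1] size [ 43.7 102.4] long-axis ang 175.3 dist 365.3 npix 119
bar c [518.3 262.9] size [108.5  26.5] long-axis ang 25.6 dist 581.2 npix 96
vblock c [551.4   5.1] size [72.4 89. ] long-axis ang 101.8 dist 551.4 npix 141
```

View pics/topA.png

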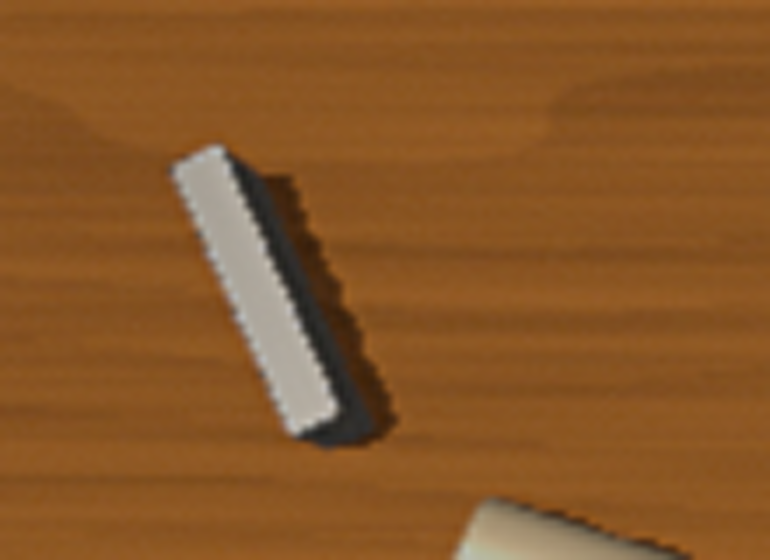

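View pics/topB.png

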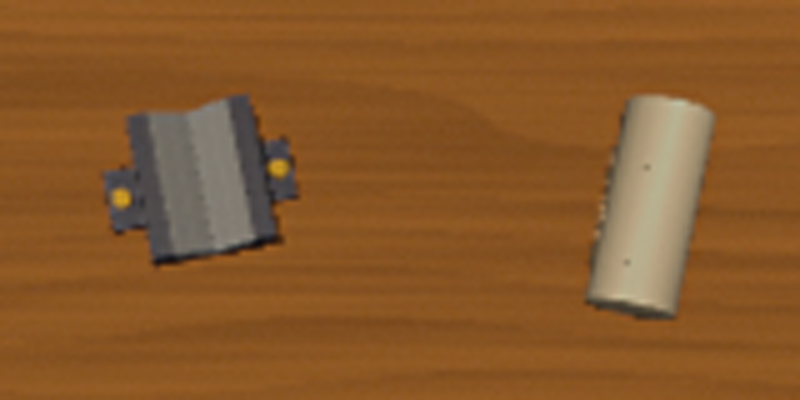

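The barrels are 448, 584, 475 and 365 mm from the base, in the order listed above. The one at (370,191) is farthest, and its enlarged crop shows a plain ivory cylinder, so it's the one meant. Next are the bar's top face, the V-block's angle and the tool axes.

Run:
```python
from m import *
rect(((hsv[...,1]<60)&(hsv[...,2]>120)).astype(np.uint8),(145,165,190,225),0.055,'bartop')
iv=((hsv[...,1]<130)&(hsv[...,2]>110)).astype(np.uint8)
rect(((hsv[...,1]<60)&(hsv[...,2]>105)).astype(np.uint8),(255,160,305,210),0.022,'vfaces')
rect(((hsv[...,0]<30)&(hsv[...,1]<255)&(hsv[...,2]<95)).astype(np.uint8),(280,75,340,130),0.045,'bowl')
# screws
y=((hsv[...,0]>15)&(hsv[...,0]<32)&(hsv[...,1]>150)&(hsv[...,2]>140)).astype(np.uint8)
m=np.zeros_like(y); m[170:205,255:305]=y[170:205,255:305]
n,l,st,c=cv2.connectedComponentsWithStats(m); 
for i in range(1,n): print(st[i],c[i],cast(K,C,c[i],0.007))
T=toolT(); print(T.round(3))
```

```text
bartop c [521.1 267.9] size [99.2 17.6] long-axis ang 25.9 dist 585.9 npix 88
vfaces c [553.6   4.1] size [69.3 38.1] long-axis ang 11.5 dist 553.6 npix 82
bowl c [749.7 -63.4] size [116.7 108.1] long-axis ang 0.6 dist 752.3 npix 134
[294 182   4   3  10] [295.2 183. ] [[ 0.56200453 -0.0334905   0.007     ]]
[263 188   3   3   9] [264. 189.] [[0.54657694 0.04244148 0.007     ]]
[[-0.     0.304 -0.953  0.197]
 [ 0.001 -0.953 -0.304 -0.619]
 [-1.    -0.001  0.     0.303]
 [ 0.     0.     0.     1.   ]]
```

Emit:
send_rows --motion '[[[0,-0.033,-0.051,0,1],[0,-0.066,-0.102,0,1],[0,-0.099,-0.152,0,1],[0,-0.132,-0.203,0,1],[0,-0.165,-0.254,0,1],[0,-0.198,-0.305,0,1],[0,-0.231,-0.355,0,1],[0,-0.264,-0.406,0,1],[0,-0.297,-0.457,0,1],[0,-0.33,-0.508,0,1]]]' --force 60

```text
time_s: 1.5
eef_pos: [0.5822, -0.149, 0.3041]
tool_rot: [127.4, 90.0, -34.9]
ft_force: [0.1, -0.1, -0.4]
finger_gap: 0.0857
```

```bash
cat >> h.py <<'E'
def goto(x,y,z,jaw=None):
    T=toolT(); d=T[:3,:3].T@(np.array([x,y,z])-T[:3,3]); a=np.degrees(np.arctan2(T[1,1],T[0,1]))
    s=robot.read_state()
    print('now',T[:3,3].round(4),'jaw',round(a,2),'t',round(s['time_s'],2),'F',np.round(s['ft_force'],1),'gap',round(s['finger_gap'],4),'q',s['q'].round(0))
    print('shift',d.round(4), 'len',round(np.linalg.norm(d),4),'turn',None if jaw is None else round(-((jaw-a+180)%360-180),2))
E
python3 - <<'E'
from h import *
goto(0.52,0.268,0.25,-64.1)
E
```

```text
now [ 0.5822 -0.149   0.3041] jaw -72.33 t 1.5 F [ 0.1 -0.1 -0.4] gap 0.0857 q [ 27.  15. -21.  90.   5.  76. -66.]
shift [ 0.054  -0.4162 -0.0673] len 0.4251 turn -8.23
```

Emit:
send_rows --motion '[[[0.01,-0.06,-0.01,-1,1],[0.02,-0.12,-0.02,-2,1],[0.03,-0.18,-0.03,-3,1],[0.04,-0.24,-0.04,-5,1],[0.045,-0.3,-0.05,-6,1],[0.05,-0.36,-0.06,-7,1],[0.054,-0.416,-0.067,-8.2,1],[0.054,-0.416,-0.067,-8.2,1]]]'

```text
time_s: 2.5
eef_pos: [0.5161, 0.2715, 0.2498]
tool_rot: [-87.4, 89.8, 119.0]
ft_force: [-0.0, -0.5, 0.4]
finger_gap: 0.0857
```

Run:
```python
from h import *
goto(0.521,0.268,0.25,-64.1)
T=toolT(); s=snapshot('wrist'); save('w1.png',s['img']); np.savez('w1.npz',T=T,img=s['img'],K=s['camera_matrix'],M=s['mount'])
```

```text
now [0.5161 0.2715 0.2498] jaw -63.63 t 2.5 F [-0.  -0.5  0.4] gap 0.0857 q [  -2.   17.  -36.   96.   10.   70. -104.]
shift [-0.0003  0.0054 -0.0028] len 0.006 turn 0.47
```

View pics/w1.png

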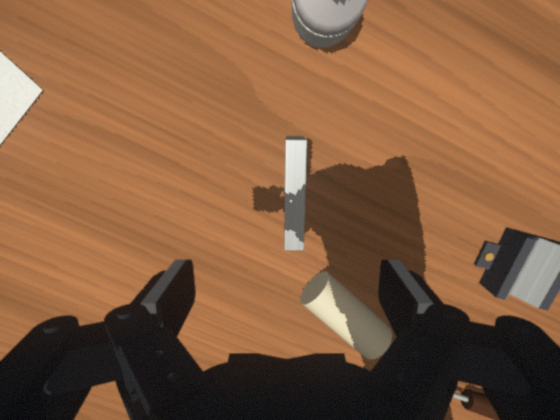

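The wrist view shows the bar's top as an upright strip, columns 285–305 and rows 139–250. A lookalike barrel lies in front at (345,315).

Run:
```python
from h import *
z=np.load('w1.npz'); K=z['K']; C=z['T']@z['M']; img=z['img']; hsv=cv2.cvtColor(img,cv2.COLOR_RGB2HSV)
m=((hsv[...,1]<70)&(hsv[...,2]>60)).astype(np.uint8); q=np.zeros_like(m); q[130:256,270:320]=m[130:256,270:320]
cs,_=cv2.findContours(q,0,1); c=max(cs,key=cv2.contourArea)[:,0]
r=cv2.minAreaRect(c.astype(np.float32)); print(r)
P=cast(K,C,c,0.055)[:,:2]*1000; r=cv2.minAreaRect(P.astype(np.float32)); print(r); b=cv2.boxPoints(r); print(b); e=b[1]-b[0]; print(np.degrees(np.arctan2(e[1],e[0])))
save('w1c.png',cv2.resize(img[120:270,250:340],None,fx=4,fy=4,interpolation=cv2.INTER_CUBIC))
goto(*(np.array(r[0])/1000),0.11,0)
```

```text
((294.9463806152344, 193.0201416015625), (22.143924713134766, 113.97420501708984), 1.2188751697540283)
((523.7232055664062, 268.2154846191406), (102.45726013183594, 18.868324279785156), 25.0741024017334)
[[473.32422 255.0504 ]
 [481.32043 237.96019]
 [574.1222  281.38055]
 [566.126   298.47076]]
-64.92591
now [0.5176 0.2684 0.2497] jaw -63.86 t 2.55 F [ 0.1 -1.1  0.2] gap 0.0851 q [  -2.   17.  -36.   96.   10.   70. -104.]
shift [ 0.1397  0.003  -0.0055] len 0.1399 turn -63.86
```

View pics/w1c.png

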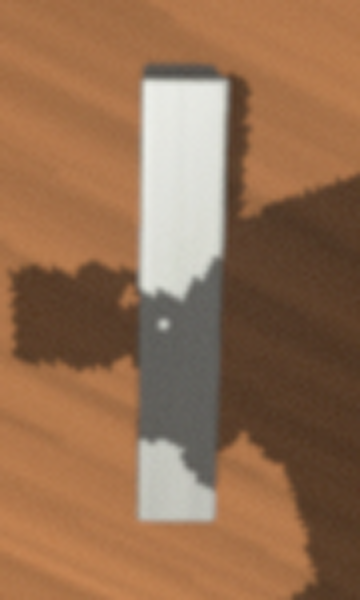

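Run:
```python
from h import *
goto(0.5215,0.2675,0.102,-64.3)
```

```text
now [0.5176 0.2684 0.2497] jaw -63.86 t 2.55 F [ 0.1 -1.1  0.2] gap 0.0851 q [  -2.   17.  -36.   96.   10.   70. -104.]
shift [ 0.1477  0.0027 -0.0032] len 0.1478 turn 0.44
```

Emit:
send_rows --motion '[[[0.04,0.001,-0.001,0.3,1],[0.09,0.001,-0.001,0.3,1],[0.09,0.001,-0.001,0.3,1],[0.09,0.001,-0.001,0.3,1]]]'

```text
time_s: 3.05
eef_pos: [0.521, 0.2654, 0.1617]
tool_rot: [175.5, 89.9, 21.0]
ft_force: [0.7, -0.2, 0.4]
finger_gap: 0.0856
```

Run:
```python
from h import *
goto(0.5215,0.2675,0.102,-64.3)
```

```text
now [0.521  0.2654 0.1617] jaw -64.48 t 3.05 F [ 0.7 -0.2  0.4] gap 0.0856 q [  -3.   22.  -34.  101.   14.   61. -107.]
shift [ 0.0597 -0.0017 -0.0013] len 0.0597 turn -0.18
```

Emit:
send_rows --motion '[[[0.03,-0.0015,-0.001,0,1],[0.059,-0.0015,-0.001,0,1],[0.059,-0.0015,-0.001,0,1],[0.059,-0.0015,-0.001,0,1],[0.059,-0.0015,-0.001,0,0],[0.059,-0.0015,-0.001,0,0],[0.059,-0.0015,-0.001,0,0],[0.059,-0.0015,-0.001,0,0],[0.059,-0.0015,-0.001,0,0],[0.059,-0.0015,-0.001,0,0]]]' --force 60

```text
time_s: 4.3
eef_pos: [0.5204, 0.2675, 0.1012]
tool_rot: [131.9, 90.0, -22.5]
ft_force: [-1.9, -2.5, 5.6]
finger_gap: 0.017
```

Run:
```python
from h import *
goto(0.5215,0.2675,0.102,-64.3)
T=toolT(); s=snapshot('wrist'); save('w2.png',s['img'])
```

```text
now [0.5204 0.2675 0.1012] jaw -64.41 t 4.3 F [-1.9 -2.5  5.6] gap 0.017 q [  -4.   26.  -33.  104.   17.   55. -109.]
shift [-0.0008  0.0005 -0.001 ] len 0.0014 turn -0.11
```

View pics/w2.png

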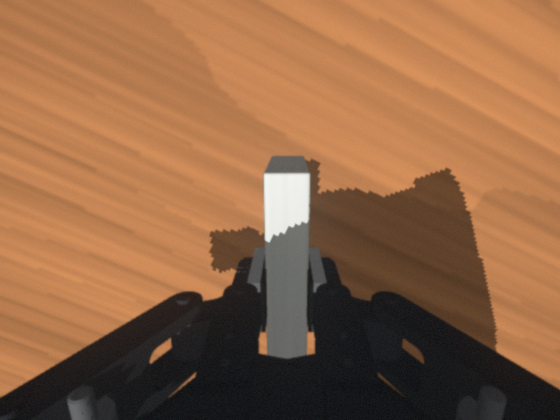

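Run:
```python
from h import *
T=toolT(); s=snapshot('wrist'); K,C=cam(s,T)
for uv in [(287,173),(287,358),(264,173),(310,173)]:
    P=cast(K,C,uv,0.055)[0]; print(uv,P.round(4),(T[:3,:3].T@(P-T[:3,3])).round(4))
goto(0.600,0.014,0.19,11.5)
s=snapshot('top'); print(cam(s)[1][:3,3])
```

```text
(287, 173) [0.5669 0.2898 0.055 ] [ 0.0462 -0.     -0.0517]
(287, 358) [0.4908 0.2533 0.055 ] [0.0462 0.     0.0328]
(264, 173) [0.5632 0.2977 0.055 ] [ 0.0462 -0.0087 -0.0517]
(310, 173) [0.5707 0.282  0.055 ] [ 0.0462  0.0086 -0.0517]
now [0.5204 0.2675 0.1013] jaw -64.41 t 4.4 F [-1.7 -1.6  5.2] gap 0.017 q [  -4.   26.  -33.  104.   17.   55. -109.]
shift [-0.0887  0.263   0.0376] len 0.2801 turn -75.91
[0.37404063 0.00599157 1.10199685]
```

Emit:
send_rows --motion '[[[-0.03,0,0,0,0],[-0.07,0,0,0,0],[-0.089,0.03,0.005,-5,0],[-0.089,0.07,0.01,-14,0],[-0.089,0.11,0.015,-23,0],[-0.089,0.15,0.02,-32,0],[-0.089,0.19,0.026,-41,0],[-0.089,0.23,0.032,-50,0],[-0.089,0.263,0.038,-59,0],[-0.089,0.263,0.038,-68,0],[-0.089,0.263,0.038,-75.9,0],[-0.089,0.263,0.038,-75.9,0]]]'

```text
time_s: 5.95
eef_pos: [0.5987, 0.0137, 0.1885]
tool_rot: [-113.5, 89.8, 167.9]
ft_force: [0.5, 1.1, -7.8]
finger_gap: 0.0168
```

Run:
```python
from h import *
goto(0.6,0.014,0.19,11.5)
T=toolT(); s=snapshot('wrist'); T2=toolT(); print((T2-T)[:3,3]); save('w3.png',s['img']); np.savez('w3.npz',T=T,img=s['img'],K=s['camera_matrix'],M=s['mount'])
```

```text
now [0.5987 0.0137 0.1885] jaw 11.44 t 5.95 F [ 0.5  1.1 -7.8] gap 0.0168 q [ 28.  24. -42.  97.  17.  66.  -7.]
shift [-0.0015  0.0013 -0.    ] len 0.002 turn -0.06
[1.25681446e-04 9.33817147e-05 2.67085014e-04]
```

View pics/w3.png

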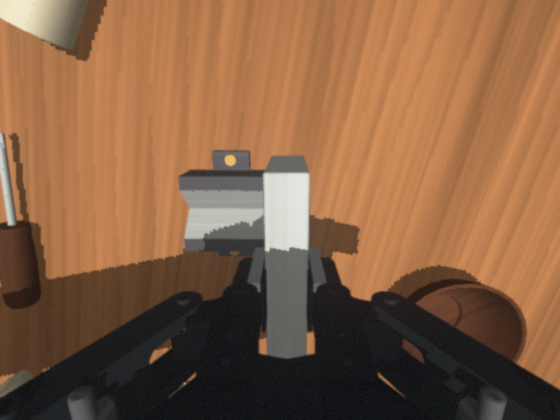

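The view shows the held bar at columns 264–310. The V runs left to right in the picture, with its near end at columns 181–187 and the lug screw at (230,160). I'll measure the shoulder edge and the near end.

Run:
```python
from h import *
z=np.load('w3.npz'); K=z['K']; C=z['T']@z['M']; img=z['img']
save('w3c.png',cv2.resize(img[140:260,165:325],None,fx=5,fy=5,interpolation=cv2.INTER_CUBIC))
```

```text
(no output)
```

View pics/w3c.png

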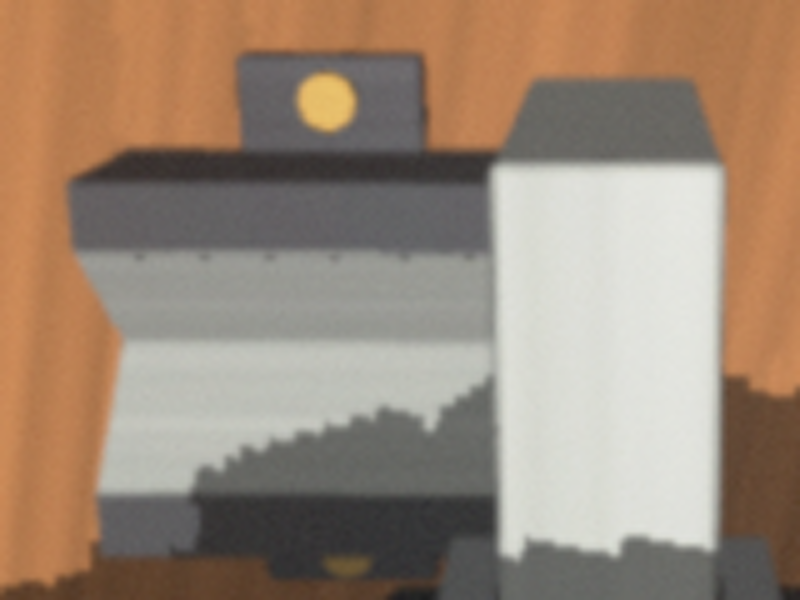

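Run:
```python
from h import *
z=np.load('w3.npz'); K=z['K']; T=z['T']; C=T@z['M']
P={}
for n,u,v,h in [('po',68,183,.031),('pi',75,249,.031),('mi',97,494,.031),('mo',100,555,.031),('po2',488,183,.031),('mi2',490,494,.031),('vb',125,340,.012),('vb2',488,341,.012),('screw',327,101,.007)]:
    P[n]=cast(K,C,(165+u/5,140+v/5),h)[0]; print(n,(P[n]*1000).round(1))
a=np.array([np.cos(np.radians(11.5)),np.sin(np.radians(11.5)),0]); b=np.array([-a[1],a[0],0])
for n in ['po2','mi2','vb2']:
    d=P[n]-P[n[:-1]]; print(np.degrees(np.arctan2(d[1],d[0])))
d=P['po']-P['mo']; print('end',np.linalg.norm(d)*1000,np.degrees(np.arctan2(d[1],d[0]))-90)
m=np.mean([P[k] for k in('po','pi','mi','mo','vb')],0); print('centre',((m+.035*a)*1000).round(1), [ (P[k]@a*1000).round(1) for k in ('po','pi','mi','mo','vb','screw')],[ (P[k]@b*1000).round(1) for k in ('po','pi','mi','mo','vb')])
c=m+.035*a; print('bar target at flush',((c+.044*a)*1000).round(1), 'tool at',T[:3,3].round(4), 'along a', T[:3,3]@a*1000-(c+.044*a)@a*1000, 'b', (T[:3,3]-c)@b*1000)
```

```text
po [515.3  26.6  31. ]
pi [517.4  16.8  31. ]
mi [524.9 -21.8  31. ]
mo [526.5 -32.   31. ]
po2 [576.2  39.   31. ]
mi2 [585.2  -9.5  31. ]
vb [521.4  -2.5  12. ]
vb2 [580.1   9.3  12. ]
screw [547.4  42.2   7. ]
11.480863186113039
11.505198159895581
11.3284292794175
end 59.710337715700774 10.80956869332229
centre [555.4   4.4  27.2] [np.float64(510.2), np.float64(510.3), np.float64(510.0), np.float64(509.5), np.float64(510.4), np.float64(544.8)] [np.float64(-76.7), np.float64(-86.7), np.float64(-126.0), np.float64(-136.4), np.float64(-106.4)]
bar target at flush [598.5  13.2  27.2] tool at [0.5987 0.0137 0.1885] along a 0.32498436899015815 b 0.5041172255324825
```

Emit:
send_rows --motion '[[[0,0.005,0,0,0],[0.04,0.005,0,0,0],[0.07,0.005,0,0,0],[0.08,0.005,0,0,0],[0.085,0.005,0,0,0],[0.085,0.005,0,0,0],[0.085,0.005,0,0,0]]]'

```text
time_s: 6.88
eef_pos: [0.6051, 0.015, 0.1061]
tool_rot: [76.9, 89.9, -1.6]
ft_force: [-0.1, -0.3, -7.6]
finger_gap: 0.0169
```

Run:
```python
from h import *
goto(0.5985,0.0135,0.102,11.5)
```

```text
now [0.6051 0.015  0.1061] jaw 11.47 t 6.88 F [-0.1 -0.3 -7.6] gap 0.0169 q [ 26.  30. -39. 100.  22.  58. -10.]
shift [ 0.0041 -0.0068  0.0001] len 0.0079 turn -0.03
```

Emit:
send_rows --motion '[[[0.003,0,0,0,0],[0.004,0,0,0,0],[0.005,0,0,0,0],[0.005,0,0,0,0]]]'

```text
time_s: 7.38
eef_pos: [0.6047, 0.0149, 0.1012]
tool_rot: [18.1, 89.9, -60.4]
ft_force: [-5.8, -0.8, 7.7]
finger_gap: 0.0169
```

Run:
```python
from h import *
goto(0.5985,0.0135,0.102,11.5)
s=snapshot('top');save('t3.png',cv2.resize(s['img'][140:220,240:340],None,fx=7,fy=7,interpolation=cv2.INTER_CUBIC))
```

```text
now [0.6047 0.0149 0.1012] jaw 11.48 t 7.38 F [-5.8 -0.8  7.7] gap 0.0169 q [ 25.  30. -39. 101.  22.  57. -11.]
shift [-0.0008 -0.0063  0.0001] len 0.0064 turn -0.02
```

Emit:
send_rows --motion '[[[-0.001,-0.001,0,0,0],[-0.001,-0.003,0,0,0],[-0.001,-0.004,0,0,0],[-0.001,-0.004,0,0,0]]]'

```text
time_s: 7.92
eef_pos: [0.601, 0.0143, 0.1013]
tool_rot: [92.0, 89.9, 13.5]
ft_force: [3.0, 0.4, -1.5]
finger_gap: 0.0169
```

Run:
```python
from h import *
goto(0.5985,0.0135,0.102,11.5)
```

```text
now [0.601  0.0143 0.1013] jaw 11.49 t 7.92 F [ 3.   0.4 -1.5] gap 0.0169 q [ 26.  30. -39. 101.  22.  57. -10.]
shift [-0.0007 -0.0026  0.0003] len 0.0027 turn -0.01
```

Emit:
send_rows --motion '[[[0,-0.001,0,0,0],[0,-0.002,0,0,0],[0,-0.002,0,0,0]]]'

```text
time_s: 8.3
eef_pos: [0.5989, 0.0139, 0.1013]
tool_rot: [90.2, 89.9, 11.7]
ft_force: [3.9, 0.5, 1.0]
finger_gap: 0.0168
```

Run:
```python
from h import *
goto(0.5985,0.0135,0.102,11.5)
```

```text
now [0.5989 0.0139 0.1013] jaw 11.49 t 8.3 F [3.9 0.5 1. ] gap 0.0168 q [ 26.  29. -39. 101.  22.  57. -10.]
shift [-0.0007 -0.0005  0.0003] len 0.0009 turn -0.01
```

Emit:
send_rows --motion '[[[0,-0.001,0,0,0],[0,-0.0015,0,0,0],[0,-0.002,0,0,0],[0,-0.002,0,0,0]]]'

```text
time_s: 8.8
eef_pos: [0.597, 0.0134, 0.1013]
tool_rot: [87.4, 89.9, 8.9]
ft_force: [4.4, 1.2, 2.0]
finger_gap: 0.0164
```

Run:
```python
from h import *
goto(0.5985,0.0135,0.102,11.5)
s=snapshot('top');save('t4.png',cv2.resize(s['img'][140:220,240:340],None,fx=7,fy=7,interpolation=cv2.INTER_CUBIC))
```

```text
now [0.597  0.0134 0.1013] jaw 11.49 t 8.8 F [4.4 1.2 2. ] gap 0.0164 q [ 26.  29. -39. 102.  22.  57. -10.]
shift [-0.0007  0.0015  0.0002] len 0.0016 turn -0.01
```

View pics/t4.png

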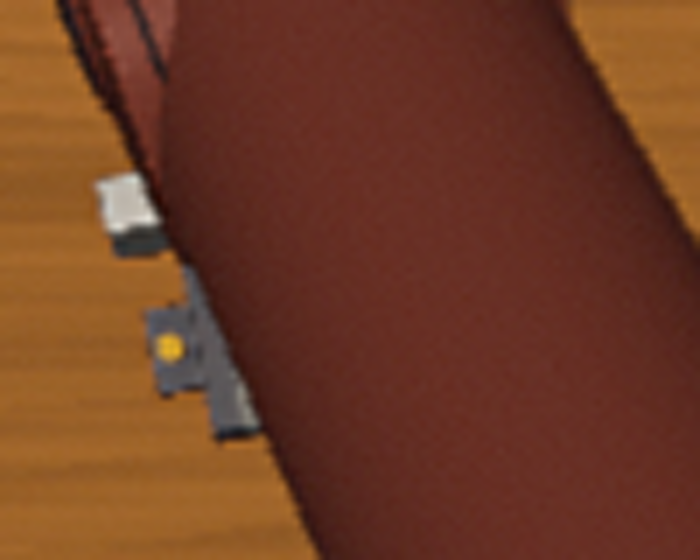

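Emit:
send_rows --motion '[[[0,-0.001,0,0,0],[0,-0.0015,0,0,0],[0,-0.002,0,0,0],[0,-0.002,0,0,0]]]'

```text
time_s: 9.35
eef_pos: [0.5964, 0.0133, 0.1014]
tool_rot: [95.6, 89.7, 17.1]
ft_force: [13.1, 2.8, -6.2]
finger_gap: 0.0169
```

Run:
```python
from h import *
goto(0.5985,0.0135,0.102,11.5); print(robot.read_state()['ft_torque'])
T=toolT(); s=snapshot('wrist'); save('w4.png',s['img']); np.savez('w4.npz',T=T,img=s['img'],K=s['camera_matrix'],M=s['mount'])
```

```text
now [0.5964 0.0133 0.1014] jaw 11.47 t 9.35 F [13.1  2.8 -6.2] gap 0.0169 q [ 26.  29. -39. 102.  22.  57. -10.]
shift [-0.0006  0.0021  0.0002] len 0.0022 turn -0.03
[ 0.51995657 -2.8477624  -0.20051126]
```

View pics/w4.png

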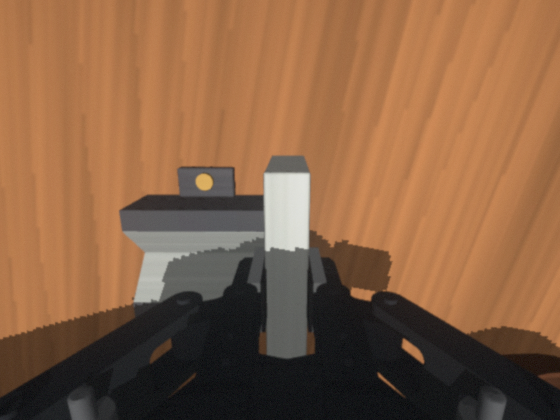

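Emit:
send_rows --motion '[[[0.0005,0.0015,0,0,0],[0.0005,0.0015,0,0,0],[0,0.0015,0,0,0.4],[0,0.0015,0,0,0.4],[0,0.0015,0,0,0.4],[0,0.0015,0,0,0.4]]]'

```text
time_s: 10.15
eef_pos: [0.5958, 0.0132, 0.1007]
tool_rot: [-96.3, 90.0, -174.8]
ft_force: [-0.3, 0.4, 0.3]
finger_gap: 0.0342
```

Run:
```python
from h import *
goto(0.5985,0.0135,0.102,11.5); 
T=toolT(); s=snapshot('wrist'); save('w5.png',s['img']); np.savez('w5.npz',T=T,img=s['img'],K=s['camera_matrix'],M=s['mount'])
```

```text
now [0.5958 0.0132 0.1007] jaw 11.49 t 10.15 F [-0.3  0.4  0.3] gap 0.0342 q [ 26.  29. -39. 102.  22.  57. -10.]
shift [-0.0013  0.0027  0.0002] len 0.003 turn -0.01
```

View pics/w5.png

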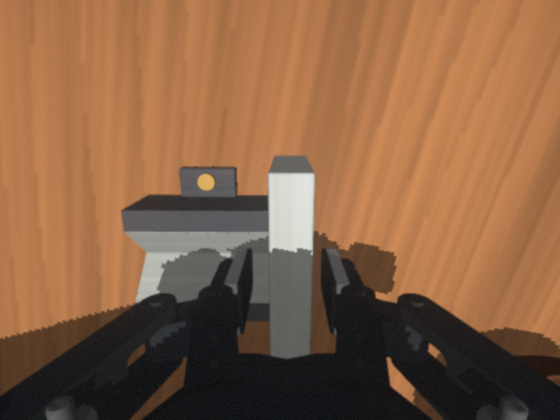

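Emit:
send_rows --motion '[[[-0.03,0,0,0,0.4],[-0.06,0,0,0,0.4],[-0.06,0.025,0,0,0.2],[-0.06,0.045,0,0,0],[-0.06,0.045,0,0,0],[-0.02,0.045,0,0,0],[0.003,0.045,0,0,0],[0.005,0.045,0,0,0],[0.005,0.035,0,0,0],[0.005,0.031,0,0,0],[0.005,0.031,0,0,0]]]' --force 40

```text
time_s: 11.58
eef_pos: [0.6266, 0.0192, 0.097]
tool_rot: [61.3, 89.9, -17.3]
ft_force: [-1.0, -0.1, -0.4]
finger_gap: -0.0002
```

Run:
```python
from h import *
goto(0.5985,0.0135,0.102,11.5); 
T=toolT(); s=snapshot('wrist'); save('w6.png',s['img']); np.savez('w6.npz',T=T,img=s['img'],K=s['camera_matrix'],M=s['mount'])
```

```text
now [0.6266 0.0192 0.097 ] jaw 11.48 t 11.57 F [-1.  -0.1 -0.4] gap -0.0002 q [ 24.  32. -39.  98.  23.  58. -11.]
shift [-0.0051 -0.0286 -0.    ] len 0.0291 turn -0.02
```

View pics/w6.png

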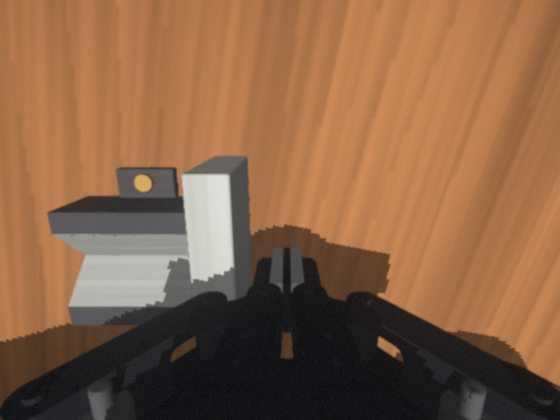

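Emit:
send_rows --motion '[[[0,-0.004,0,0,0],[0,-0.006,0,0,0],[0,-0.008,0,0,0],[0,-0.008,0,0,0]]]'

```text
time_s: 12.12
eef_pos: [0.6191, 0.0179, 0.0962]
tool_rot: [94.3, 89.9, 15.8]
ft_force: [3.4, 0.8, -0.2]
finger_gap: 0.0
```

Run:
```python
from h import *
goto(0.5985,0.0135,0.102,11.5);
```

```text
now [0.6191 0.0179 0.0962] jaw 11.49 t 12.12 F [ 3.4  0.8 -0.2] gap 0.0 q [ 24.  32. -39.  99.  23.  58. -11.]
shift [-0.0058 -0.0211  0.0002] len 0.0219 turn -0.01
```

Emit:
send_rows --motion '[[[0,-0.0007,0,0,0],[0,-0.0015,0,0,0],[0,-0.0015,0,0,0]]]'

```text
time_s: 12.5
eef_pos: [0.6186, 0.0178, 0.0965]
tool_rot: [93.1, 89.8, 14.5]
ft_force: [6.9, 1.5, -1.9]
finger_gap: -0.0002
```

Run:
```python
from h import *
goto(0.5985,0.0135,0.102,11.5);
```

```text
now [0.6186 0.0178 0.0965] jaw 11.49 t 12.5 F [ 6.9  1.5 -1.9] gap -0.0002 q [ 25.  32. -39.  99.  23.  58. -11.]
shift [-0.0056 -0.0205  0.0002] len 0.0213 turn -0.01
```

Emit:
send_rows --motion '[[[0,0.006,0,0,0],[0,0.015,0,0,0],[-0.05,0.015,0,0,0.5],[-0.1,0.015,0,0,1],[-0.15,-0.02,0,0,1],[-0.17,-0.06,0,0,1],[-0.17,-0.06,0,0,1],[-0.17,-0.06,0,0,1]]]'

```text
time_s: 13.5
eef_pos: [0.5587, 0.0053, 0.2658]
tool_rot: [-40.9, 90.0, -119.5]
ft_force: [0.9, 0.1, -0.1]
finger_gap: 0.0851
```

Run:
```python
from h import *
goto(0.5443,-0.2125,0.25,-102.1); 
T=toolT(); s=snapshot('wrist'); np.savez('w7.npz',T=T,img=s['img'],K=s['camera_matrix'],M=s['mount']); save('w7.png',s['img'])
s=snapshot('top');save('t7.png',cv2.resize(s['img'][140:220,240:340],None,fx=7,fy=7,interpolation=cv2.INTER_CUBIC))
```

```text
now [0.5587 0.0053 0.2658] jaw 11.47 t 13.5 F [ 0.9  0.1 -0.1] gap 0.0851 q [ 33.  15. -45.  98.  11.  72.  -2.]
shift [ 0.0158 -0.0574  0.2106] len 0.2189 turn 113.57
```

View pics/w7.png

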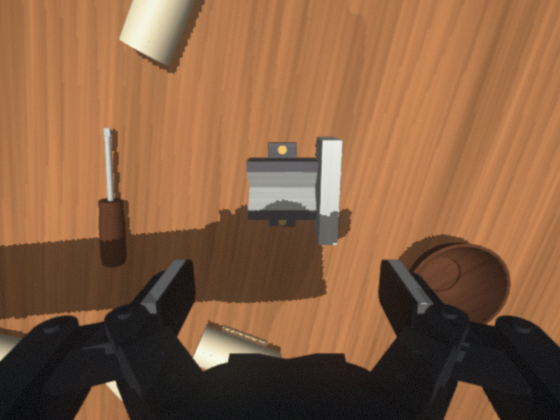

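View pics/t7.png

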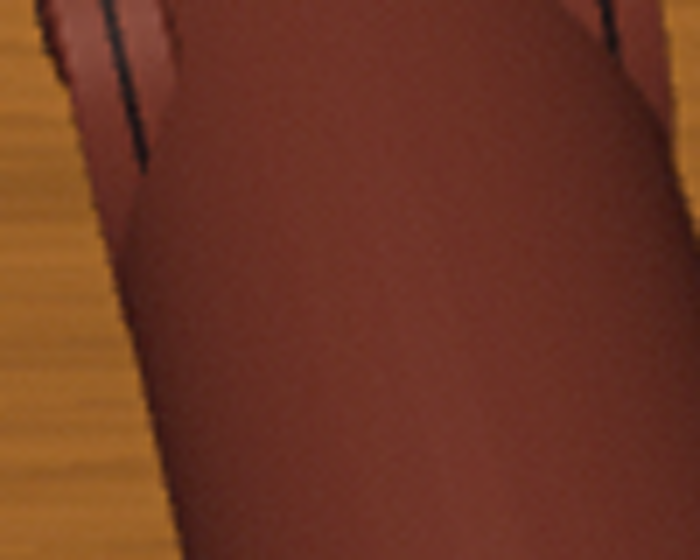

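Emit:
send_rows --motion '[[[0,-0.01,0.03,-5,1],[0,-0.02,0.07,-15,1],[0.005,-0.03,0.11,-25,1],[0.01,-0.04,0.15,-35,1],[0.015,-0.05,0.19,-45,1],[0.016,-0.057,0.211,-55,1],[0.016,-0.057,0.211,-65,1],[0.016,-0.057,0.211,-66.4,1],[0.016,-0.057,0.211,-66.4,1],[0.016,-0.057,0.211,-66.4,1]]]'

```text
time_s: 14.85
eef_pos: [0.5448, -0.2121, 0.2498]
tool_rot: [119.1, 90.0, 106.9]
ft_force: [0.4, 0.6, -0.6]
finger_gap: 0.0857
```

Run:
```python
from h import *
goto(0.5443,-0.2125,0.25,77.9); 
T=toolT(); s=snapshot('wrist'); np.savez('w8.npz',T=T,img=s['img'],K=s['camera_matrix'],M=s['mount']); save('w8.png',s['img'])
s=snapshot('top');np.save('t8.npy',s['img']);save('t8.png',cv2.resize(s['img'][140:220,240:340],None,fx=7,fy=7,interpolation=cv2.INTER_CUBIC))
```

```text
now [ 0.5448 -0.2121  0.2498] jaw 77.81 t 14.85 F [ 0.4  0.6 -0.6] gap 0.0857 q [ 56.  20. -48.  95.  15.  72.  83.]
shift [-0.0002 -0.0005 -0.0004] len 0.0007 turn -0.09
```

View pics/w8.png

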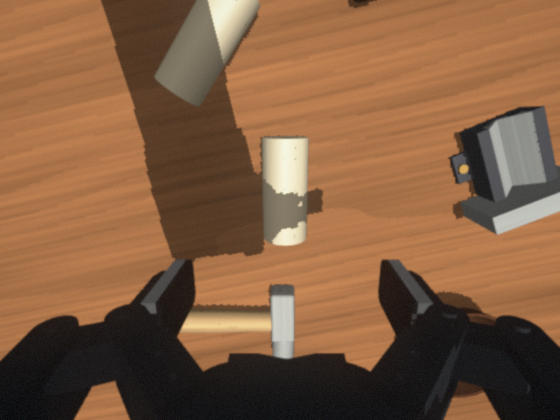

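View pics/t8.png

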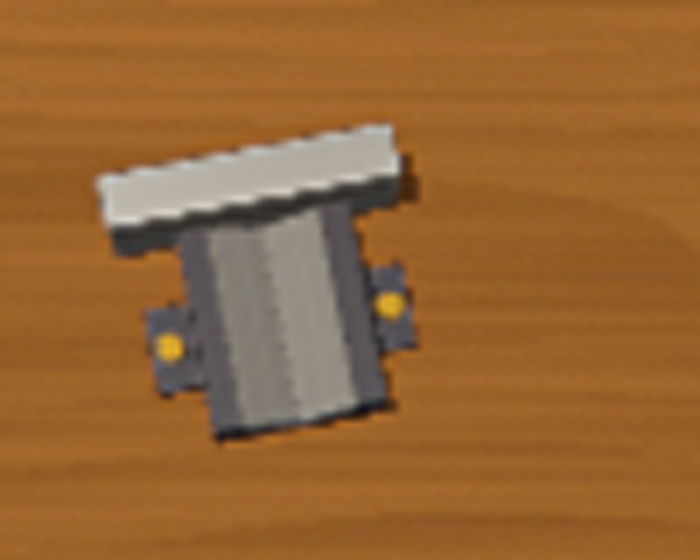

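The bar is standing flush across the far end of the V, and its face and the block's sides look square to each other. The target barrel is under the gripper at columns 262–308, rows 137–244.

Run:
```python
from h import *
z=np.load('w8.npz'); K=z['K']; T=z['T']; C=T@z['M']; img=z['img']; hsv=cv2.cvtColor(img,cv2.COLOR_RGB2HSV)
m=((hsv[...,1]<110)&(hsv[...,2]>60)).astype(np.uint8); q=np.zeros_like(m); q[125:252,250:325]=m[125:252,250:325]
cs,_=cv2.findContours(q,0,1); c=max(cs,key=cv2.contourArea)[:,0]
for h in (.022,.044):
    P=cast(K,C,c,h)[:,:2]*1000; r=cv2.minAreaRect(P.astype(np.float32)); print(h,r)
for uv,h in [((285,137),.044),((285,244),.022),((285,240),.044)]:
    P=cast(K,C,uv,h)[0]; print(uv,h,(P*1000).round(1), (T[:3,:3].T@(P-T[:3,3])).round(4))
s=snapshot('top'); K,C=cam(s)
f=lambda u,v:(240+u/7,140+v/7)
c=[cast(K,C,f(*p),.055)[0]*1000 for p in [(97,180),(390,127),(402,172),(108,226)]]
print(np.round(c,1),np.mean(c,0)); d=c[0]-c[1]; print(np.degrees(np.arctan2(d[1],d[0]))-90,np.linalg.norm(d))
e=[cast(K,C,f(*p),.031)[0]*1000 for p in [(217,432),(388,402)]]
print(np.round(e,1)); d=e[0]-e[1]; print(np.degrees(np.arctan2(d[1],d[0]))-90,np.linalg.norm(d))
print('sep along a',(np.mean(c,0)-np.mean(e,0))[:2]@[np.cos(.2007),np.sin(.2007)],'expect 79')
save('w8c.png',cv2.resize(img[125:255,240:330],None,fx=4,fy=4,interpolation=cv2.INTER_CUBIC))
```

```text
0.022 ((546.3078002929688, -213.39175415039062), (45.070980072021484, 109.73900604248047), 77.83238983154297)
0.044 ((541.108154296875, -212.14231872558594), (41.74634552001953, 101.64413452148438), 77.83232879638672)
(285, 137) 0.044 [ 492.4 -201.    44. ] [ 0.2058 -0.0003 -0.0535]
(285, 244) 0.022 [ 599.  -224.2   22. ] [ 0.2278 -0.0005  0.0555]
(285, 240) 0.044 [ 585.9 -221.3   44. ] [ 0.2058 -0.0004  0.0421]
[[593.9  65.2  55. ]
 [612.9 -32.8  55. ]
 [597.6 -36.8  55. ]
 [578.3  61.3  55. ]] [595.68386915  14.22144929  55.        ]
10.949047445337001 99.76124338097543
[[512.4  24.7  31. ]
 [523.1 -33.3  31. ]]
10.482207763202496 58.96727526534044
sep along a 80.04321800449516 expect 79
```

View pics/w8c.png

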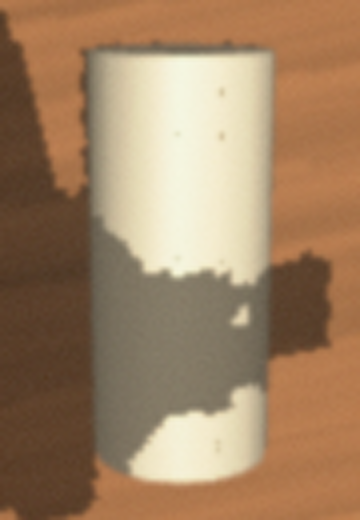

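Emit:
send_rows --motion '[[[0.05,0,-0.004,0,1],[0.1,0,-0.004,0,1],[0.14,0,-0.004,0,1],[0.16,0,-0.004,0,1],[0.169,0,-0.004,0,1],[0.169,0,-0.004,0,1],[0.169,0,-0.004,0,0],[0.169,0,-0.004,0,0],[0.169,0,-0.004,0,0],[0.169,0,-0.004,0,0],[0.169,0,-0.004,0,0]]]' --force 50

```text
time_s: 16.38
eef_pos: [0.5411, -0.212, 0.082]
tool_rot: [-29.3, 89.9, -41.4]
ft_force: [-1.1, 0.4, 6.6]
finger_gap: 0.0424
```

Run:
```python
from h import *
goto(0.5443,-0.2125,0.25,77.9); 
T=toolT(); s=snapshot('wrist'); np.savez('w9.npz',T=T,img=s['img'],K=s['camera_matrix'],M=s['mount']); save('w9.png',s['img'])
s=snapshot('scene');save('s9.png',s['img'])
```

```text
now [ 0.5411 -0.212   0.082 ] jaw 77.88 t 16.38 F [-1.1  0.4  6.6] gap 0.0424 q [ 52.  30. -43. 104.  25.  55.  76.]
shift [-1.679e-01  1.000e-04  3.400e-03] len 0.168 turn -0.02
```

View pics/w9.png

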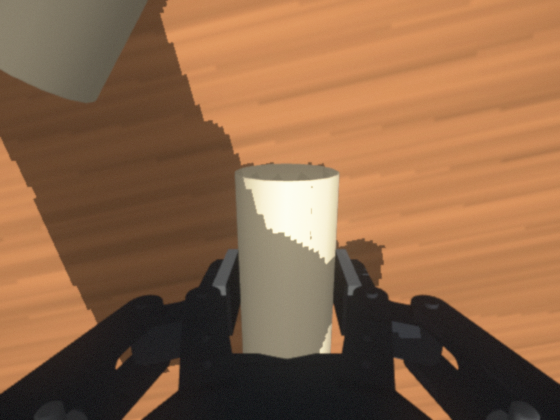

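View pics/s9.png

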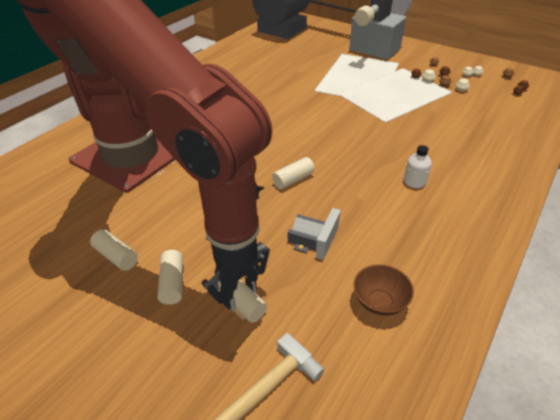

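Run:
```python
from h import *
z=np.load('w9.npz'); K=z['K']; T=z['T']; C=T@z['M']
for uv,h in [((287,178),.044),((287,181),.044),((287,165),.022)]:
    P=cast(K,C,uv,h)[0]; print((T[:3,:3].T@(P-T[:3,3])).round(4))
save('w9c.png',cv2.resize(z['img'][150:200,220:350],None,fx=6,fy=6,interpolation=cv2.INTER_CUBIC))
goto(0.5315,-0.0005,0.16,101.5)
```

```text
[ 0.038   0.001  -0.0499]
[ 0.038   0.001  -0.0488]
[ 0.06    0.001  -0.0512]
now [ 0.5411 -0.212   0.0821] jaw 77.88 t 16.48 F [-3.1 -0.2  7. ] gap 0.0423 q [ 52.  30. -43. 104.  25.  55.  76.]
shift [-0.0781  0.2047 -0.0537] len 0.2256 turn -23.62
```

View pics/w9c.png

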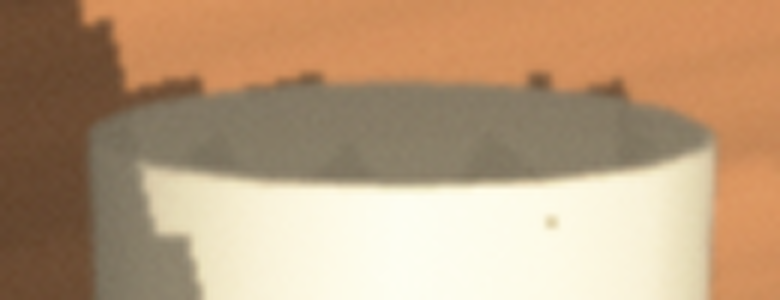

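Emit:
send_rows --motion '[[[-0.03,0,0,0,0],[-0.075,0,0,0,0],[-0.085,0.03,-0.008,-3,0],[-0.085,0.08,-0.021,-8,0],[-0.085,0.13,-0.034,-14,0],[-0.085,0.175,-0.046,-20,0],[-0.085,0.205,-0.054,-23.6,0],[-0.085,0.205,-0.054,-23.6,0],[-0.085,0.205,-0.054,-23.6,0]]]'

```text
time_s: 17.6
eef_pos: [0.5304, 0.0, 0.1656]
tool_rot: [-160.2, 90.0, -148.7]
ft_force: [-0.3, -0.6, -1.9]
finger_gap: 0.0426
```

Run:
```python
from h import *
goto(0.5315,-0.0005,0.12,101.5)
T=toolT(); s=snapshot('wrist'); np.savez('w10.npz',T=T,img=s['img'],K=s['camera_matrix'],M=s['mount']); save('w10.png',s['img'])
s=snapshot('scene');save('s10.png',cv2.resize(s['img'][140:300,200:400],None,fx=4,fy=4))
```

```text
now [0.5304 0.     0.1656] jaw 101.51 t 17.6 F [-0.3 -0.6 -1.9] gap 0.0426 q [ 43.  21. -56. 108.  20.  62.  81.]
shift [ 0.0456 -0.0007  0.001 ] len 0.0456 turn 0.01
```

View pics/w10.png

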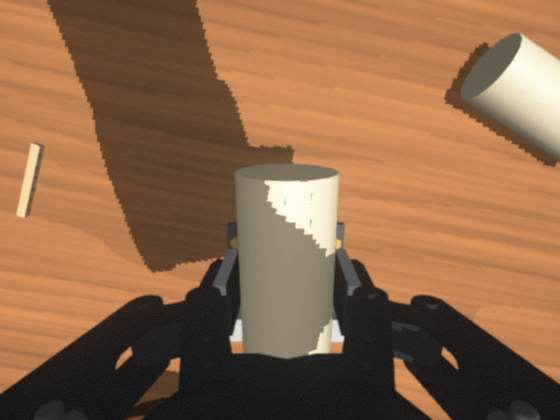

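View pics/s10.png

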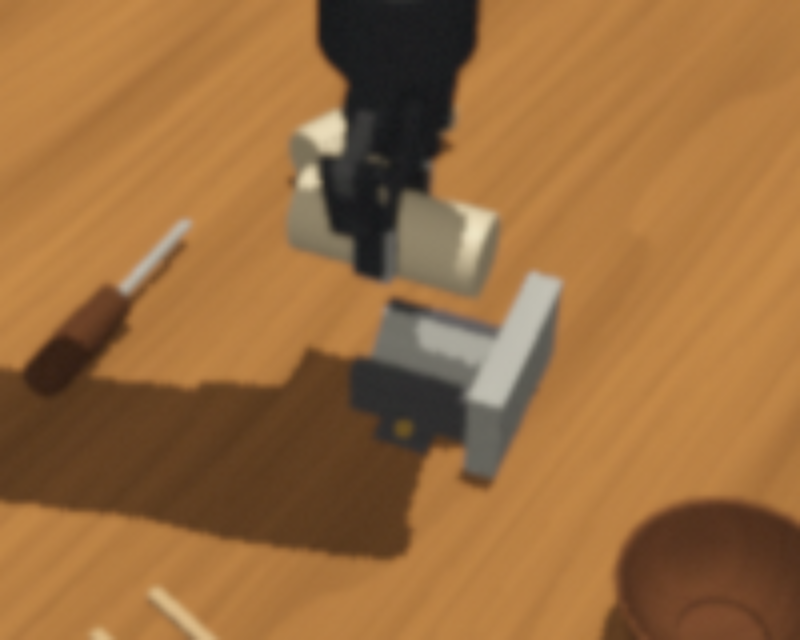

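Emit:
send_rows --motion '[[[0.03,-0.0006,0,0,0],[0.05,-0.0006,0,0,0],[0.059,-0.0006,0,0,0],[0.059,-0.0006,0.003,0,0],[0.059,-0.0006,0.005,0,0],[0.059,-0.0006,0.006,0,0],[0.059,-0.0006,0.006,0,0]]]'

```text
time_s: 18.58
eef_pos: [0.5371, 0.0007, 0.1073]
tool_rot: [-18.5, 90.0, -7.0]
ft_force: [-0.1, 0.2, -2.3]
finger_gap: 0.0426
```

Run:
```python
from h import *
goto(0.540,0.0013,0.103,101.5)
s=snapshot('scene');save('s11.png',cv2.resize(s['img'][180:280,250:370],None,fx=6,fy=6,interpolation=cv2.INTER_CUBIC))
```

```text
now [0.5371 0.0007 0.1073] jaw 101.49 t 18.57 F [-0.1  0.2 -2.3] gap 0.0426 q [ 39.  26. -53. 109.  25.  56.  77.]
shift [0.0043 0.     0.0029] len 0.0052 turn -0.01
```

View pics/s11.png

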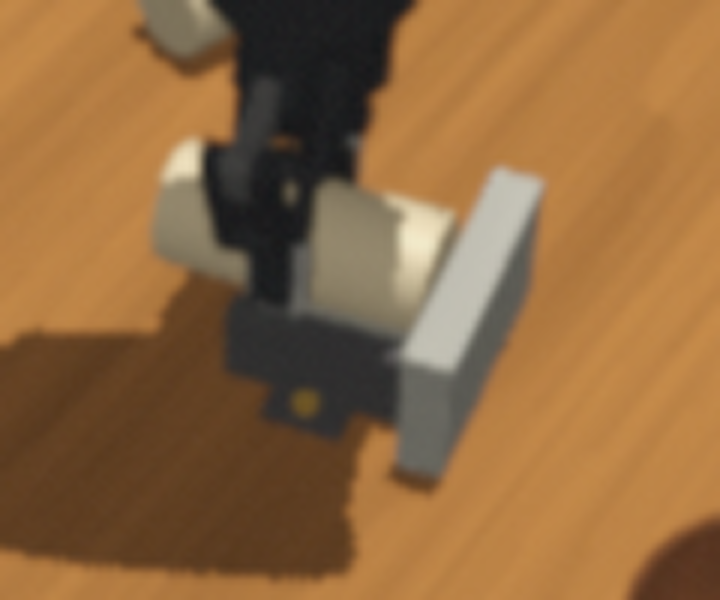

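Emit:
send_rows --motion '[[[0.001,0,0.0012,0,0],[0.002,0,0.0012,0,0],[0.003,0,0.0012,0,0],[0.003,0,0.0012,0,0]]]'

```text
time_s: 19.12
eef_pos: [0.538, 0.0009, 0.1038]
tool_rot: [137.7, 90.0, 149.2]
ft_force: [0.4, -0.1, -2.0]
finger_gap: 0.0422
```

Run:
```python
from h import *
goto(0.540,0.0013,0.103,101.5)
```

```text
now [0.538  0.0009 0.1038] jaw 101.5 t 19.12 F [ 0.4 -0.1 -2. ] gap 0.0422 q [ 39.  27. -52. 109.  26.  56.  77.]
shift [ 0.0008 -0.      0.0021] len 0.0022 turn -0.0
```

Emit:
send_rows --motion '[[[0.0005,0,0,0,0],[0.001,0,0,0,0],[0.0015,0,0,0,0],[0.0015,0,0,0,0]]]'

```text
time_s: 19.62
eef_pos: [0.5383, 0.0007, 0.1032]
tool_rot: [-79.7, 90.0, -68.2]
ft_force: [-4.0, -2.0, 8.0]
finger_gap: 0.0425
```

Run:
```python
from h import *
goto(0.540,0.0013,0.103,101.5)
```

```text
now [0.5383 0.0007 0.1032] jaw 101.47 t 19.62 F [-4. -2.  8.] gap 0.0425 q [ 39.  27. -52. 109.  26.  56.  76.]
shift [0.0002 0.0002 0.0018] len 0.0018 turn -0.03
```

Emit:
send_rows --motion '[[[-0.0014,0,0,0,0],[-0.0014,0,0.0005,0,0],[-0.0014,0,0.001,0,0],[-0.0014,0,0.001,0,0]]]'

```text
time_s: 20.12
eef_pos: [0.539, 0.0011, 0.1037]
tool_rot: [115.9, 90.0, 127.4]
ft_force: [-0.3, -1.1, -2.6]
finger_gap: 0.0428
```

Run:
```python
from h import *
goto(0.540,0.0013,0.103,101.5)
s=snapshot('scene');save('s12.png',cv2.resize(s['img'][180:280,250:370],None,fx=6,fy=6,interpolation=cv2.INTER_CUBIC))
s=snapshot('top');save('t12.png',cv2.resize(s['img'][140:220,240:340],None,fx=7,fy=7,interpolation=cv2.INTER_CUBIC))
```

```text
now [0.539  0.0011 0.1037] jaw 101.49 t 20.12 F [-0.3 -1.1 -2.6] gap 0.0428 q [ 39.  27. -52. 109.  26.  56.  76.]
shift [ 0.0007 -0.      0.001 ] len 0.0012 turn -0.01
```

View pics/s12.png

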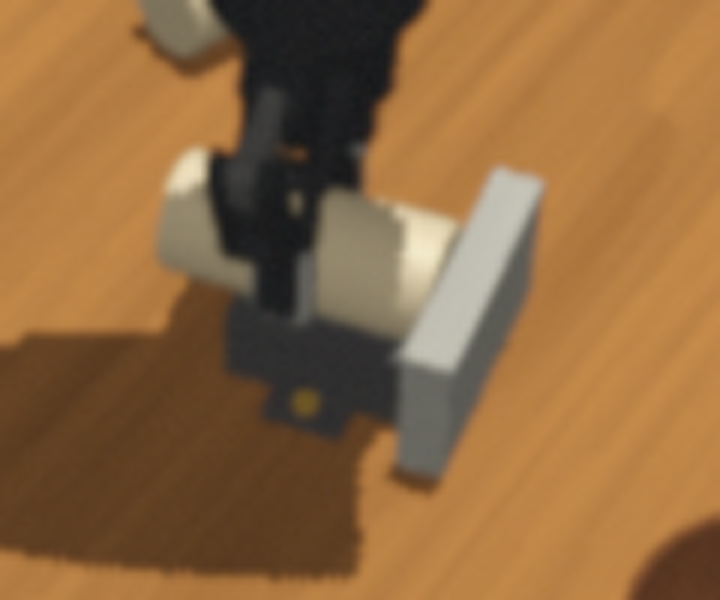

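View pics/t12.png

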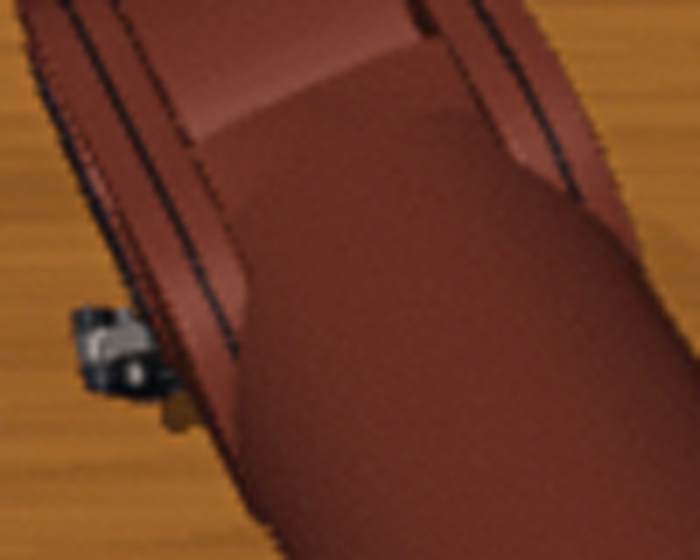

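Emit:
send_rows --motion '[[[0,0,0.0005,0,0],[0,0,0.001,0,0],[0,0,0.001,0,0]]]'

```text
time_s: 20.6
eef_pos: [0.5398, 0.0013, 0.1037]
tool_rot: [172.9, 90.0, -175.6]
ft_force: [-2.2, 0.3, -1.4]
finger_gap: 0.0422
```

Run:
```python
from h import *
goto(0.540,0.0013,0.103,101.5)
```

```text
now [0.5398 0.0013 0.1037] jaw 101.49 t 20.6 F [-2.2  0.3 -1.4] gap 0.0422 q [ 39.  27. -52. 109.  26.  56.  76.]
shift [ 0.0007 -0.      0.0002] len 0.0008 turn -0.01
```

Emit:
send_rows --motion '[[[0,0,0,0,0]]]'

```text
time_s: 20.72
eef_pos: [0.5398, 0.0013, 0.1037]
tool_rot: [166.7, 90.0, 178.1]
ft_force: [-3.2, -0.7, -1.3]
finger_gap: 0.0424
```

Emit:
send_rows --motion '[[[0,0,0.0005,0,0],[0,0,0.0005,0,0]]]'

```text
time_s: 20.98
eef_pos: [0.5402, 0.0014, 0.1038]
tool_rot: [-178.7, 90.0, -167.2]
ft_force: [-3.9, 0.3, 1.0]
finger_gap: 0.0422
```

Emit:
send_rows --motion '[[[0,0,0,0,0]]]'

```text
time_s: 21.1
eef_pos: [0.5403, 0.0014, 0.1038]
tool_rot: [-176.4, 90.0, -164.9]
ft_force: [-4.5, 0.1, 0.9]
finger_gap: 0.0426
```

Emit:
send_rows --motion '[[[0,0,-0.0008,0,0],[0,0,-0.0008,0,0]]]'

```text
time_s: 21.35
eef_pos: [0.5399, 0.0013, 0.1038]
tool_rot: [13.1, 90.0, 24.6]
ft_force: [-1.8, 0.1, -2.5]
finger_gap: 0.0424
```

Run:
```python
from h import *
goto(0.540,0.0013,0.103,101.5)
s=snapshot('scene');save('s13.png',cv2.resize(s['img'][180:280,250:370],None,fx=6,fy=6,interpolation=cv2.INTER_CUBIC))
T=toolT(); s=snapshot('wrist'); np.savez('w13.npz',T=T,img=s['img'],K=s['camera_matrix'],M=s['mount']); save('w13.png',s['img'])
```

```text
now [0.5399 0.0013 0.1038] jaw 101.49 t 21.35 F [-1.8  0.1 -2.5] gap 0.0424 q [ 39.  27. -52. 109.  26.  56.  76.]
shift [0.0008 0.     0.0001] len 0.0008 turn -0.01
```

View pics/s13.png

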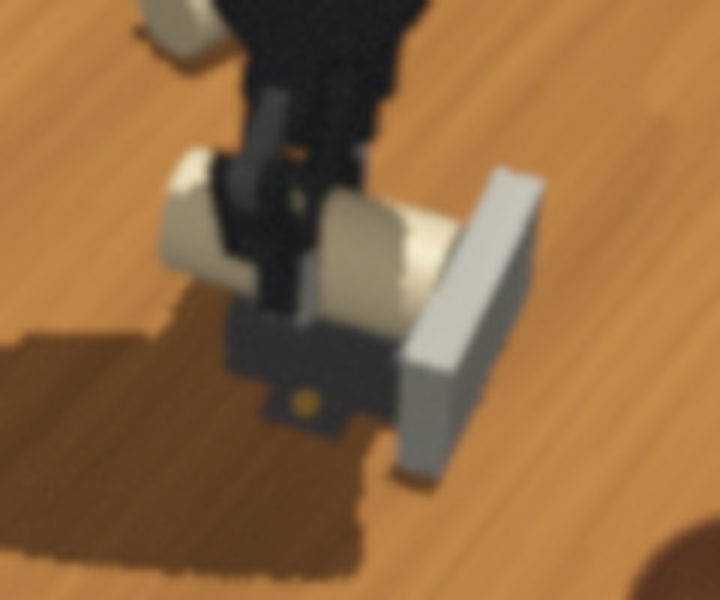

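View pics/w13.png

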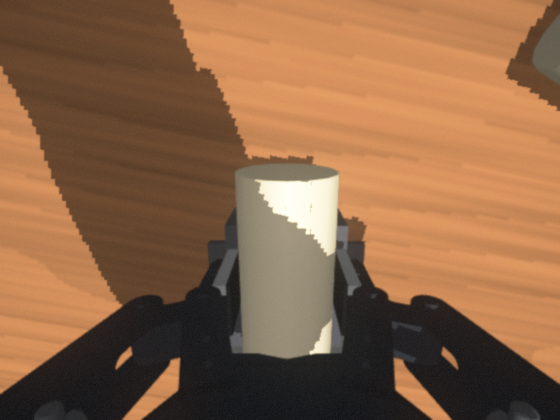

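Run:
```python
import cv2,numpy as np
a,b,c=[cv2.imread(f'pics/s{i}.png',0).astype(np.float32) for i in (11,12,13)]
def pc(p,q,x0,y0,x1,y1):
    p=p[y0:y1,x0:x1];q=q[y0:y1,x0:x1]; w=cv2.createHanningWindow(p.shape[::-1],cv2.CV_32F); return cv2.phaseCorrelate(p,q,w)
for n,r in [('barright',(470,150,570,330)),('barbottom',(385,340,480,500)),('lug',(230,360,350,450))]:
    print(n,'11-12',np.round(pc(a,b,*r)[0],2),'11-13',np.round(pc(a,c,*r)[0],2))
```

```text
barright 11-12 [-0.08  0.02] 11-13 [-5.81 12.47]
barbottom 11-12 [ 0.2  -0.02] 11-13 [-0.23 -0.04]
lug 11-12 [ 0.04 -0.03] 11-13 [-0.05 -0.09]
```

Run:
```python
import cv2,numpy as np
a,b,c=[cv2.imread(f'pics/s{i}.png',0) for i in (11,12,13)]
p=np.array([[500,168],[544,180],[450,370],[403,358],[437,474],[400,468]],np.float32)[:,None]
for q in (b,c):
    n,st,e=cv2.calcOpticalFlowPyrLK(a,q,p,None,winSize=(41,41)); print((n-p)[:,0].round(2).tolist(),st.ravel())
```

```text
[[0.0, -0.14000000059604645], [0.07999999821186066, 0.0], [0.09000000357627869, 0.03999999910593033], [0.10999999940395355, 0.10000000149011612], [-0.10000000149011612, 0.05000000074505806], [-0.029999999329447746, 0.009999999776482582]] [1 1 1 1 1 1]
[[1.4500000476837158, 0.30000001192092896], [0.8100000023841858, -0.029999999329447746], [0.30000001192092896, 0.07999999821186066], [1.2799999713897705, 0.019999999552965164], [-0.09000000357627869, -0.009999999776482582], [0.12999999523162842, 0.03999999910593033]] [1 1 1 1 1 1]
```

Emit:
send_rows --motion '[[[0,0,-0.0007,0,0],[0.0008,0,-0.0007,0,0],[0.0012,0,-0.0007,0,0],[0.0012,0,-0.0007,0,0]]]'

```text
time_s: 21.95
eef_pos: [0.5395, 0.001, 0.1032]
tool_rot: [-29.3, 89.9, -17.9]
ft_force: [-2.2, -1.0, 5.1]
finger_gap: 0.0421
```

Run:
```python
from h import *
goto(0.540,0.0013,0.103,101.5)
s=snapshot('scene');save('s14.png',cv2.resize(s['img'][180:280,250:370],None,fx=6,fy=6,interpolation=cv2.INTER_CUBIC))
a=cv2.imread('pics/s11.png',0);q=cv2.imread('pics/s14.png',0)
p=np.array([[500,168],[544,180],[450,370],[403,358],[437,474],[400,468]],np.float32)[:,None]
n,st,e=cv2.calcOpticalFlowPyrLK(a,q,p,None,winSize=(41,41)); print((n-p)[:,0].round(2).tolist())
```

```text
now [0.5395 0.001  0.1032] jaw 101.48 t 21.95 F [-2.2 -1.   5.1] gap 0.0421 q [ 39.  27. -52. 109.  26.  56.  76.]
shift [0.0002 0.0002 0.0005] len 0.0006 turn -0.02
[[-0.03999999910593033, -0.11999999731779099], [0.10000000149011612, -0.03999999910593033], [0.03999999910593033, 0.09000000357627869], [0.11999999731779099, 0.1899999976158142], [0.019999999552965164, -0.07000000029802322], [-0.03999999910593033, -0.03999999910593033]]
```

The optical flow shows the bar back upright and unshifted, with all corners within 0.2 px on the 6× enlargement. The barrel is touching the V, so I'll release it and raise the tool.

Emit:
send_rows --motion '[[[-0.0005,0,0,0,0],[-0.0005,0,0,0,0.8],[-0.0005,0,0,0,0.8],[-0.0005,0,0,0,0.8],[-0.0005,0,0,0,0.8],[-0.03,0,0,0,0.8],[-0.06,0,0,0,0.8],[-0.06,0,0,0,0],[-0.06,0,0,0,0],[-0.06,0,0,0,0],[-0.06,0,0,0,0],[-0.06,0,0,0,0]]]'

```text
time_s: 23.5
eef_pos: [0.5389, 0.0012, 0.1623]
tool_rot: [142.4, 90.0, 153.9]
ft_force: [-0.4, 0.1, -0.5]
finger_gap: 0.0003
```

Run:
```python
from h import *
goto(0.545,0.0025,0.1376,101.5)
s=snapshot('scene');save('s15.png',cv2.resize(s['img'][180:280,250:370],None,fx=6,fy=6,interpolation=cv2.INTER_CUBIC))
a=cv2.imread('pics/s11.png',0);q=cv2.imread('pics/s15.png',0)
p=np.array([[500,168],[544,180],[450,370],[403,358],[437,474],[400,468]],np.float32)[:,None]
n,st,e=cv2.calcOpticalFlowPyrLK(a,q,p,None,winSize=(41,41)); print((n-p)[:,0].round(2).tolist())
s=snapshot('wrist');save('w15.png',s['img'])
```

```text
now [0.5389 0.0012 0.1623] jaw 101.5 t 23.5 F [-0.4  0.1 -0.5] gap 0.0003 q [ 42.  22. -55. 107.  21.  62.  80.]
shift [0.0247 0.0001 0.0063] len 0.0255 turn -0.0
[[0.30000001192092896, 0.8100000023841858], [-0.8600000143051147, 0.5400000214576721], [-0.09000000357627869, -0.4300000071525574], [0.47999998927116394, -0.1899999976158142], [0.7300000190734863, 0.07999999821186066], [-0.8199999928474426, -0.20000000298023224]]
```

View pics/s15.png

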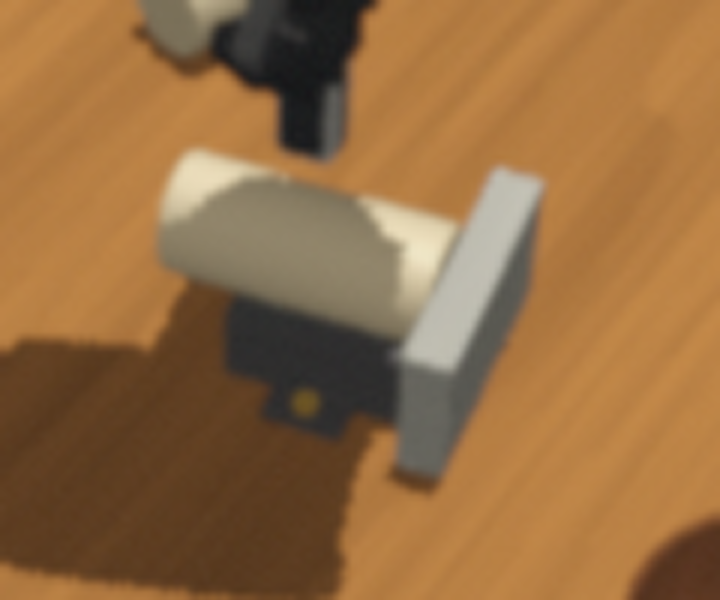

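View pics/w15.png

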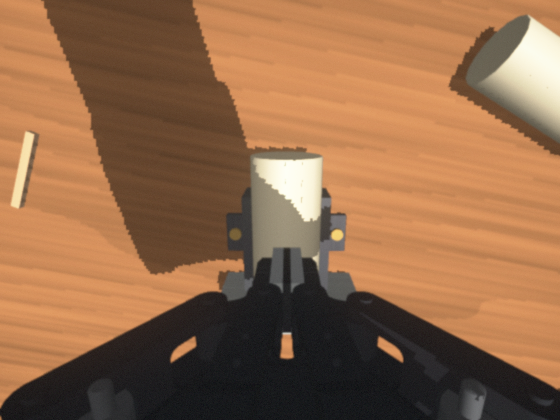

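Emit:
send_rows --motion '[[[-0.03,0,0,0,0],[-0.05,-0.05,0,0,0],[-0.05,-0.11,0,0,0],[-0.05,-0.17,0,0,0],[-0.05,-0.21,0,0,0],[-0.05,-0.21,0,0,0]]]'

```text
time_s: 24.35
eef_pos: [0.5805, -0.2091, 0.2118]
tool_rot: [-175.9, 90.0, -164.7]
ft_force: [0.1, 1.2, 0.7]
finger_gap: 0.0
```

Run:
```python
from h import *
goto(0.545,0.0025,0.1376,101.5)
s=snapshot('top');save('t16.png',cv2.resize(s['img'][140:220,240:340],None,fx=8,fy=7.5,interpolation=cv2.INTER_CUBIC))
```

```text
now [ 0.5805 -0.2091  0.2118] jaw 101.14 t 24.35 F [0.1 1.2 0.7] gap 0.0 q [ 55.  27. -51.  93.  22.  70. 101.]
shift [0.0742 0.2145 0.0061] len 0.227 turn -0.36
```

View pics/t16.png

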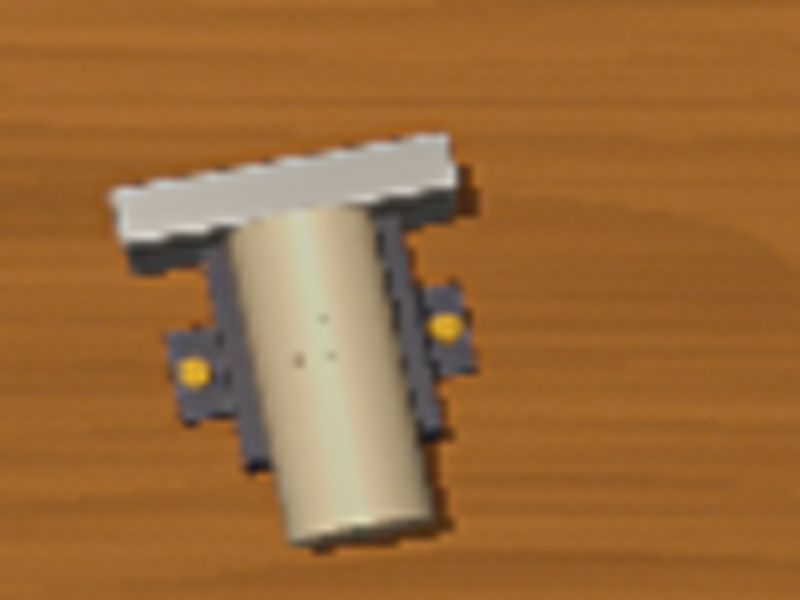

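Run:
```python
from m import *
mk=((hsv[...,1]<60)&(hsv[...,2]>120)).astype(np.uint8)
rect(mk,(245,155,305,176),0.055,'bartop now'); 
img2=np.load('t8.npy'); h2=cv2.cvtColor(img2,cv2.COLOR_RGB2HSV); rect(((h2[...,1]<30)&(h2[...,2]>150)).astype(np.uint8),(245,155,305,176),0.055,'bartop before')
rect(((hsv[...,1]<30)&(hsv[...,2]>150)).astype(np.uint8),(245,155,305,176),0.055,'bartop now(strict)')
f=lambda u,v:(240+u/8,140+v/7.5)
P=cast(K,C,f(362,527),.064)[0]; a=np.array([np.cos(.2007),np.sin(.2007),0])
print(P*1000, 'end rel block near end', (P-[.555,.0044,0])@a*1000+35, 'expect -30 (a bit more = gap)')
```

```text
bartop now c [588.1  14.3] size [34.9 99.7] long-axis ang 101.3 dist 588.3 npix 108
bartop before c [597.1  15.1] size [17.  97.9] long-axis ang 101.3 dist 597.3 npix 92
bartop now(strict) c [597.   15.1] size [17.3 97.9] long-axis ang 101.0 dist 597.2 npix 93
[488.59080604  -8.79062701  64.        ] end rel block near end -32.7058018749084 expect -30 (a bit more = gap)
```

The strict mask puts the bar within 0.1 mm of where it was, the barrel is up against it, and both are undisturbed. Next I'll go back above the barrel with the fingers shut and press.

Emit:
send_rows --motion '[[[0,0.05,0.001,0,0],[0,0.11,0.003,0,0],[0,0.17,0.005,-0.3,0],[0,0.21,0.006,-0.3,0],[0,0.21,0.006,-0.3,0],[0.03,0.21,0.006,-0.3,0],[0.05,0.21,0.006,-0.3,0],[0.055,0.21,0.006,-0.3,0],[0.055,0.21,0.006,-0.3,0]]]'

```text
time_s: 25.58
eef_pos: [0.5449, 0.0024, 0.1577]
tool_rot: [115.6, 90.0, 127.4]
ft_force: [-0.0, 0.6, 0.4]
finger_gap: -0.0001
```

Run:
```python
from h import *
goto(0.545,0.0022,0.1376,101.5)
```

```text
now [0.5449 0.0024 0.1577] jaw 101.8 t 25.57 F [-0.   0.6  0.4] gap -0.0001 q [ 41.  24. -55. 106.  22.  62.  80.]
shift [ 0.0201 -0.0002  0.    ] len 0.0201 turn 0.3
```

Emit:
send_rows --motion '[[[0.01,0,0,0.3,0],[0.016,0,0,0.3,0],[0.018,0,0,0.3,0],[0.019,0,0,0.3,0],[0.019,0,0,0.3,0]]]'

```text
time_s: 26.2
eef_pos: [0.5449, 0.0023, 0.1387]
tool_rot: [-10.4, 90.0, 1.1]
ft_force: [-1.0, 0.5, -0.6]
finger_gap: -0.0002
```

Emit:
send_rows --motion '[[[0.0005,0,0,0,0],[0.001,0,0,0,0],[0.001,0,0,0,0]]]'

```text
time_s: 26.58
eef_pos: [0.545, 0.0023, 0.1379]
tool_rot: [-32.1, 90.0, -20.6]
ft_force: [-0.2, -0.6, 2.3]
finger_gap: 0.0002
```

Emit:
send_rows --motion '[[[0.0004,0,0,0,0],[0.0007,0,0,0,0],[0.0007,0,0,0,0]]]'

```text
time_s: 26.95
eef_pos: [0.545, 0.0023, 0.1377]
tool_rot: [-78.5, 90.0, -67.0]
ft_force: [-3.2, -2.0, 12.0]
finger_gap: 0.0001
```

Run:
```python
from h import *
goto(0.545,0.0022,0.1376,101.5)
```

```text
now [0.545  0.0023 0.1377] jaw 101.49 t 26.95 F [-3.2 -2.  12. ] gap 0.0001 q [ 40.  25. -54. 107.  23.  60.  78.]
shift [ 0.0001 -0.0001 -0.0001] len 0.0002 turn -0.01
```

Emit:
send_rows --motion '[[[-0.0001,-0.0001,-0.0003,0,0],[-0.0001,-0.0001,-0.0003,0,0],[-0.0001,-0.0001,-0.0003,0,0]]]'

```text
time_s: 27.32
eef_pos: [0.545, 0.0023, 0.1377]
tool_rot: [-24.8, 90.0, -13.3]
ft_force: [-2.0, -0.2, 8.2]
finger_gap: 0.0
```

Emit:
send_rows --motion '[[[0,0,0,0,0],[0,0,0,0,0]]]'

```text
time_s: 27.58
eef_pos: [0.545, 0.0023, 0.1378]
tool_rot: [-22.3, 89.9, -10.8]
ft_force: [-2.2, -1.0, 8.9]
finger_gap: -0.0
```

Run:
```python
from h import *
goto(0.545,0.0022,0.1376,101.5)
s=snapshot('scene');save('s17f.png',s['img']);save('s17.png',cv2.resize(s['img'][180:280,250:370],None,fx=6,fy=6,interpolation=cv2.INTER_CUBIC))
a=cv2.imread('pics/s15.png',0);q=cv2.imread('pics/s17.png',0)
p=np.array([[500,168],[544,180],[450,370],[403,358],[437,474],[400,468],[303,403]],np.float32)[:,None]
n,st,e=cv2.calcOpticalFlowPyrLK(a,q,p,None,winSize=(61,61)); print((n-p)[:,0].round(2).tolist())
for i in range(1): print(robot.read_state()['ft_force'])
```

```text
now [0.545  0.0023 0.1378] jaw 101.49 t 27.57 F [-2.2 -1.   8.9] gap -0.0 q [ 40.  25. -54. 107.  23.  60.  78.]
shift [ 0.0002 -0.0001 -0.    ] len 0.0002 turn -0.01
[[-0.10000000149011612, -0.41999998688697815], [0.27000001072883606, -0.23000000417232513], [-0.0, 0.1899999976158142], [0.7699999809265137, 0.1599999964237213], [-0.28999999165534973, -0.20999999344348907], [4.269999980926514, 1.350000023841858], [0.03999999910593033, 0.07999999821186066]]
[-2.65750773 -0.27135877  9.43363706]
```

View pics/s17.png

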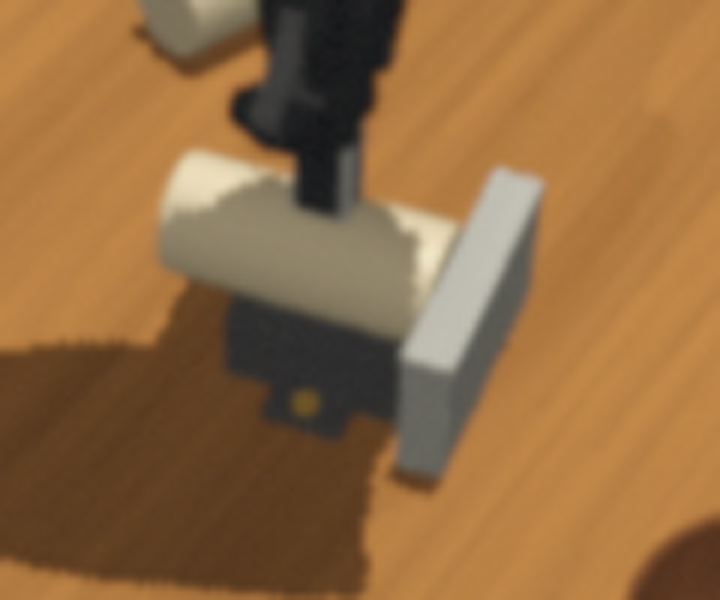

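View pics/s17f.png

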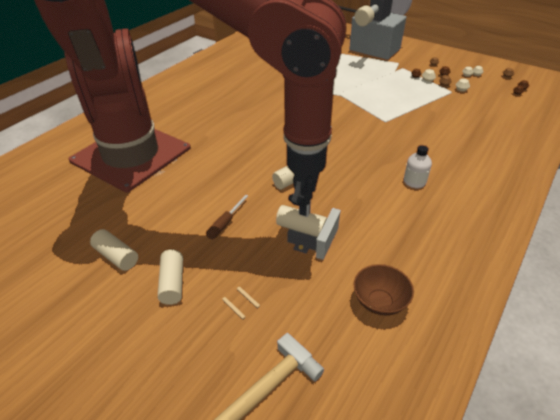

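Emit:
send_rows --motion '[[[0.0001,0,-0.0002,0,0],[0.0001,0,-0.0002,0,0],[0.0001,0,-0.0002,0,0]]]'

```text
time_s: 28.0
eef_pos: [0.545, 0.0023, 0.1378]
tool_rot: [-16.2, 89.9, -4.7]
ft_force: [-1.7, -0.1, 8.7]
finger_gap: 0.0
```

Emit:
send_rows --motion '[[[0,0,0,0,0],[0,0,0,0,0]]]'

```text
time_s: 28.25
eef_pos: [0.545, 0.0023, 0.1378]
tool_rot: [-16.8, 89.9, -5.3]
ft_force: [-1.2, -0.6, 9.2]
finger_gap: 0.0
```

Emit:
send_rows --motion '[[[0.0001,0,-0.0001,0,0],[0.0001,0,-0.0001,0,0],[0.0001,0,-0.0001,0,0],[0.0001,0,-0.0001,0,0]]]'

```text
time_s: 28.75
eef_pos: [0.545, 0.0023, 0.1378]
tool_rot: [-16.2, 89.9, -4.7]
ft_force: [-1.7, -0.5, 9.8]
finger_gap: 0.0004
```

Emit:
send_rows --motion '[[[0,0,0,0,0],[0,0,0,0,0]]]'

```text
time_s: 29.0
eef_pos: [0.5449, 0.0023, 0.1377]
tool_rot: [-15.9, 89.9, -4.5]
ft_force: [-2.6, 0.5, 9.0]
finger_gap: -0.0001
```

Emit:
send_rows --motion '[[[0.0001,0,-0.0001,0,0],[0.0001,0,-0.0001,0,0],[0.0001,0,-0.0001,0,0],[0.0001,0,-0.0001,0,0]]]'

```text
time_s: 29.5
eef_pos: [0.5449, 0.0023, 0.1377]
tool_rot: [-16.7, 89.9, -5.3]
ft_force: [-1.5, -0.3, 9.6]
finger_gap: -0.0003
```

Emit:
send_rows --motion '[[[0,0,0,0,0],[0,0,0,0,0]]]'

```text
time_s: 29.75
eef_pos: [0.5449, 0.0023, 0.1377]
tool_rot: [-15.9, 89.9, -4.4]
ft_force: [-1.0, -0.8, 10.1]
finger_gap: -0.0001
```

Run:
```python
from h import *
s=snapshot('scene');save('s18.png',cv2.resize(s['img'][180:280,250:370],None,fx=6,fy=6,interpolation=cv2.INTER_CUBIC))
a=cv2.imread('pics/s11.png',0);q=cv2.imread('pics/s18.png',0)
p=np.array([[500,168],[544,180],[450,370],[403,358],[437,474],[303,403]],np.float32)[:,None]
n,st,e=cv2.calcOpticalFlowPyrLK(a,q,p,None,winSize=(41,41)); print((n-p)[:,0].round(2).tolist())
print(robot.read_state()['ft_force'], robot.read_state()['time_s'])
print(workorder.finish_job())
```

```text
[[0.17000000178813934, 0.4699999988079071], [-0.550000011920929, 0.27000001072883606], [-0.029999999329447746, -0.25999999046325684], [1.399999976158142, -0.20000000298023224], [0.4000000059604645, 0.05999999865889549], [0.029999999329447746, 0.12999999523162842]]
[-1.69117607 -0.46326986 10.68164676] 29.8
the job is handed in; nothing more can be done
None
```

The job was handed in at 29.8 s with the shut fingers still pressing the barrel down; the hand-in gives no verdict, so I don't know the result.

**What I did**
- **Bar:** I stood it on its long side across the far end of the V and let go. I then pushed it home from outside with the shut fingers until it stopped at about 7 N.
- **Barrel:** I took the farthest of the four lookalikes (584 mm from the base) and laid it in the V. I eased it up to the bar, backed off slightly and let go.
- **Press:** With the fingers shut, I pressed straight down on top of the barrel.

**Last checks**
- **Bar flush:** It is parallel to the block end within about 0.5°. Its centre is 80 mm from the block's near end by the top view, against 79 mm ideal. That view also shows it moved only 0.1 mm while the barrel was laid.
- **Bar during the approach:** At first contact the barrel tipped the bar's top by roughly 0.5 mm. After I backed off, the bar stood upright and unshifted.
- **Barrel gap:** From the contact and back-off I put it under 1 mm. The top view reads 2.7 mm, with calibration good to about 2 mm; both are within the 5 mm allowed.
- **Press force:** The last reading was 10.7 N down, with about 1.7 N sideways. Fingertip height matched the seated barrel top of 65 mm.
- **Less certain:** In the last image comparison, one bar corner read a 0.5 mm shift and the others less. The shadows had changed, so I took this as noise.
- **Bowl, bottle, graver and hammer:** I never touched them, and they look unmoved in the last full picture.

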